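# Set up the spindle stand: unlock, stack the spacers, set the slide

### The job

Set up the spindle stand: draw the aluminium lock plate straight up out of its grooved posts and stand it right down in the slot of the wooden rack, and slide every steel spacer sleeve down over the upright spindle, longest lowest and shortest uppermost, with the flanged collar on top of them, flange downward. Only then set the slide by its black tab: pull it back toward the robot until its pointer is about 1 cm short of the line on the brass index, then push it away from the robot up to that line and let go, so that it comes to the line moving away from the robot with the slack in the tab taken up. Leave the brass index, the screwdriver and the sanding block where they are.

Things in the scene. Friction and masses are not known exactly. Their poses are not given: they have to be found in the camera images.
- stand: Spindle stand, fixed: grey base plate 210 (x) x 240 (y) x 15 mm high. Origin: centre of the underside, z up; the slide runs along its x (roughly away from the robot). Spindle at (0, 65) mm; the slide's rail at y = -50, top at z = 30. Across the rail at x = -25 two dark grooved posts, 100 mm apart over all, 77 mm above the worktop, hold the lock plate; the slide passes between them.
- spindle_seat (a point): Foot of the spindle: the centre of the flat round seat (60 mm diameter) on which the lowest ring rests, 18 mm above the worktop. Axes as those of the stand. The spindle is a steel shaft of 22 mm diameter that rises 92 mm from here; its top 8 mm taper to 12 mm diameter.
- spindle_tip (a point): Top end of the spindle, on its axis, 110 mm above the worktop.
- sleeve_long: Steel spacer sleeve, outer diameter 46, bore 25, 36 mm high (may be absent). It stands upright on the worktop at the start, and when seated is held by the spindle with 1.5 mm clearance all round. Origin: centre of its underside; z up along its bore.
- sleeve_mid: Steel spacer sleeve, outer diameter 46, bore 25, 27 mm high (may be absent). It stands upright on the worktop at the start, and when seated is held by the spindle with 1.5 mm clearance all round. Origin: centre of its underside; z up along its bore.
- sleeve_short: Steel spacer sleeve, outer diameter 46, bore 25, 18 mm high (may be absent). It stands upright on the worktop at the start, and when seated is held by the spindle with 1.5 mm clearance all round. Origin: centre of its underside; z up along its bore.
- collar: Flanged steel collar, always there: flange 62 mm diameter and 7 mm thick at the bottom, above it a neck of 40 mm diameter and 15 mm height (22 mm in all), bore 25 mm. Grip it by the neck. It stands upright on the worktop at the start, and when seated is held by the spindle with 1.5 mm clearance all round. Origin: centre of its underside; z up along its bore.
- lock_plate: Aluminium plate 6 mm thick (x), 84 wide (y), 111 high (z), 0.1 to 0.2 kg; its top 29 mm are a neck 50 wide, to grip from above across the thickness. Origin: centre of its lower edge, z up. At the start it rests on the rail in the posts' grooves (1.5 mm play to each face, 47 mm deep), its top edge 141 mm above the worktop, and bars the slide's way back.
- plate_rack: Wooden rack, fixed: foot 80 (x) x 110 (y) x 12 mm, with a slot 12 mm wide (x) and 100 mm long along y between two cheeks, flared at the mouth. Origin: centre of the underside.
- rack_slot (a point): Centre of the slot's floor, 12 mm above the worktop; x across the slot, y along it, z up. The plate's lower edge belongs here.
- rack_mouth (a point): Centre of the slot's flared mouth, 70 mm above the worktop (slot 58 mm deep with the flare).
- slide (a joint): Travel of the aluminium slide along the stand's x, m: 0 at the end next to the robot, 0.095 at the far end. It stays where it is left (about 4 N to move). It starts with the pointer beyond the mark. With the lock plate in the posts it cannot come back as far as the mark.
- tab (a joint): Play of the black grip tab in the slide, m: 0 = tab against the near side (pulling toward the robot drives the slide), 0.010 = tab against the far side (slack taken up, pushing away from the robot drives the slide). Between them the tab moves alone (about 1 N) and the slide stays.
- tab_grip (a point): Point on the black grip tab at the height to grip, 82 mm above the worktop; the tab is 14 mm thick (x), 24 mm wide (y); its top is 14 mm above this point, the slide's top 27 mm below it.
- pointer (a point): Tip of the slide's pointer, with a black line across it, on the slide's right-hand (-y) side; it moves with the slide. Axes as those of the stand.
- mark (a point): The black line on the brass index block (12 x 16 x 14 mm) beside the pointer; x as that of the stand. The index is clamped stiffly at a place that differs from start to start. The slide is set when the pointer's x in this frame is 0.
- screwdriver_amber: Bystander: screwdriver with an amber handle, 168 mm long, lying on the worktop. Origin: centre of its underside.
- sanding_block: Bystander: wooden sanding block 60 x 112 x 30 mm. Origin: centre of its underside.
There are look-alikes about, which are no part of the job. What is shaped like the sleeve_long but blue is not meant. What is shaped like the sleeve_mid but pink is not meant.

How it is judged:
On the way, in this order (a step that is already met when the one before it is completed fails the run):
1. the lock plate stands in the rack's slot, and all sleeves present and the collar are seated on the spindle in order (horizontal distance between each of sleeve_long, sleeve_mid, sleeve_short, collar and spindle_seat below 0.004 m and angle between each of sleeve_long, sleeve_mid, sleeve_short, collar's own z axis and vertical below 0.12 rad and z of each of sleeve_long, sleeve_mid, sleeve_short, collar in the frame of spindle_seat below 0.085 m and linear speed of each of sleeve_long, sleeve_mid, sleeve_short, collar, lock_plate below 0.03 m/s and z of each of sleeve_mid, sleeve_short, collar in the frame of sleeve_long above 0.012 m and z of each of sleeve_short, collar in the frame of sleeve_mid above 0.012 m and z of collar in the frame of sleeve_short above 0.012 m and x of lock_plate in the frame of rack_slot between -0.008 and 0.008 m and y of lock_plate in the frame of rack_slot between -0.03 and 0.03 m and z of lock_plate in the frame of rack_slot below 0.01 m and angle between lock_plate's own z axis and vertical below 0.3 rad), for 0.2 s.
2. the slide has been pulled back until its pointer is short of the mark (by 5 mm or more) (x of pointer in the frame of mark below -0.005 m), for 0.1 s.
At the end, for the whole second after the job is handed in: Sleeves and collar round the spindle (4 mm, upright within 0.12 rad), longest lowest, collar on top; plate in the slot (edge within 10 mm of its floor, 30 mm of its middle, tilt under 0.3 rad); pointer within 3 mm of the mark, tab joint over 0.006; all at rest (all of step 1 and x of pointer in the frame of mark between -0.003 and 0.003 m and value of joint tab above 0.006 m and velocity of joint slide below 0.005 m/s); the robot touches nothing.
It fails at once if the brass index is shifted by more than 4 mm (distance of mark from where it was at the start of the episode above 0.004 m).
It fails at once if the screwdriver or the sanding block is shifted by more than 50 mm (distance of any of screwdriver_amber, sanding_block from where it was at the start of the episode above 0.05 m).
Of sleeve_long, sleeve_mid, sleeve_short only 2 to 3 are there at a start; the rules pass over those that are not, and their reading is None.
At some moment in a run one of sleeve_long, sleeve_mid, sleeve_short, collar may be knocked a few centimetres aside while the robot is not near it.
It also fails if it takes over 210 s, if anything falls off the work surface, if the arm or the gripper's body presses on something with over 40 N, if the wrist force passes 120 N, or if a joint passes its speed limit or range.

### The arm

A 6-joint arm with a two-finger parallel gripper is mounted at the origin on the work surface; the furniture and walls round the work are solid. World frame = base frame: x ahead of the robot, y to its left, z up, the work surface at z = 0. Lengths are in m, angles in rad, forces in N, time in s.
With the tool pointing down it reaches from about 0.375 to 0.9 m from the base axis. Payload 3.1 kg.
Tool frame: the origin (TCP) lies at the very end of the fingers, on their centre line; the grasp point (between the pads) lies 19 mm behind it; z points along the fingers, y is the line along which they close (so a half turn about z gives the same grasp; the last joint's range is limited). The gripper opens to 87 mm and grips with 3 to 60 N. Pads are 19 mm wide; open, the fingers measure 117 mm over their backs; the gripper's body (75 mm by 190 mm) begins 51 mm behind the grasp point.
Start: joints at [0.959, 0.527, 1.433, -0, 1.181, -0.178], TCP at [0.263, 0.567, 0.223] pointing down, gripper open.
Joint ranges: [-3.08, 3.08], [-0.75, 2.2], [0.22, 2.44], [-1.43, 4.57], [0, 2.65], [-2.85, 2.85]. Speed limits (rad/s): [2.79, 2.79, 3.14, 3.14, 3.14, 3.14].

### API

Orientations are given as a 3x3 rotation matrix whose columns are the frame's x, y, z axes.
In Python, from workcell import r gives the robot as it stands. The module is installed in compiled form; this text tells all that it offers.
- The arm moves only by the tool arm_command, never from a script. Its argument "steps" is a list of rows, each a list of 6 numbers: the shift along the tool's x, y, z scaled (see below), then the turn, a rotation vector about the tool's x, y, z scaled (see below). A call has 1 to 5 rows; each row is the pose to reach, as a shift and turn from the pose commanded when the call began, along the tool's axes at that moment, turning the shorter way round; what a row does not reach only later rows make up. The controller multiplies each number of a shift by 100 cm and each number of a turn by 180 degrees. A row lasts 1/8 s, in which the tool goes at most 62.5 mm and 10.7 degrees, less where a joint would pass 70% of its speed; a pose out of reach is approached as far as the arm can. A call with a number of a shift or a turn outside -1 to 1 is refused whole. A call with a gripper value outside its range is refused whole. "hand" is the opening, from -1 (shut) to 1 (fully open), set as the call begins (left out, the last holds). The fingers move at their own pace and stop on an object; the grip force is fixed at half the most. Time passes only in rows, so rows that repeat a pose let the fingers close. It gives the time, the measured TCP pose, the force, the opening and the grip force at its end, in the units of the state.
- r.observe(): the state, without advancing time (a new reading comes with each control period).
- r.camera(name): name is "scene" or "top" or "wrist"; returns a dict with "image" (400x640x3 uint8, red, green, blue), "z_map" (400x640 float32, m along the optical axis (not along the pixel's ray), 0 where there is no reading), "fx", "fy", "cx", "cy" (pixels), "R" (3x3) and "t" (3): a world point X has camera coordinates R X + t. Camera axes: x right, y down, z forward; pixel columns grow to the right and rows downward; lengths in m; the calibration is good to about 2 mm. The wrist camera is an equidistant fisheye: a pixel r from the principal point sees the ray r / f radians off the axis. A picture is of the moment at which its call begins.
- r.job_done(): hands the job in; it is judged then, once.
The state is a dict: "t": time; "joint_positions": joint angles; "dq": joint speeds; "joint_efforts": joint torques, N m; "position": TCP position; "ee_rot": TCP orientation; "contact_force": force on the tool from outside, world axes, zero at the start; "torque": the same for the moment, N m; "opening": finger opening in m; "finger_force": force on a finger pad.
Only numpy, scipy, OpenCV 4.12 (cv2) and the standard library are available. Lean on these libraries where they do the work, as an engineer would, in place of code of your own. Each camera call takes 0.05 s, during which the arm holds its last target. There are 200 camera calls.

## Working session

There is one attempt and no reset: what is moved stays moved. The work goes in short steps, Python scripts to look and compute and a tool call to move; the robot and the scene stay as the last step left them, time stands still between calls to the robot, and variables do not carry over. Pictures are saved under pics/ and viewed, at most 14 in all, crops included, and the job is handed in when it is done.

Besides the shell and the picture viewer there is one more tool, called after "Emit:" by a JSON object that holds its "fn" and its "kwargs". arm_command: Moves the arm, as the interface text tells. Its arguments: {"type":"object","properties":{"steps":{"type":"array","items":{"type":"array","items":{"type":"number","minimum":-1,"maximum":1}}},"hand":{"type":"number"}},"required":["steps"]}

```bash
mkdir -p pics; cat > h.py <<'E'
import numpy as np, cv2
from workcell import r
def cam(n):
    c=r.camera(n); c['R']=np.array(c['R']);c['t']=np.array(c['t']); return c
def save(c,f,crop=None,s=1):
    im=c['image'][:,:,::-1]
    if crop: u0,v0,u1,v1=crop; im=im[v0:v1,u0:u1]
    cv2.imwrite('pics/'+f,cv2.resize(im,None,fx=s,fy=s,interpolation=cv2.INTER_CUBIC))
def world(c):
    v,u=np.mgrid[0:400,0:640]; z=c['z_map']
    P=np.stack([(u-c['cx'])/c['fx']*z,(v-c['cy'])/c['fy']*z,z],-1)
    W=(P-c['t'])@c['R']; W[z==0]=np.nan; return W
def ray(c,u,v,zp):
    d=c['R'].T@np.array([(u-c['cx'])/c['fx'],(v-c['cy'])/c['fy'],1]); o=-c['R'].T@c['t']
    return o+d*(zp-o[2])/d[2]
def st():
    s=r.observe(); print('t',round(s['t'],2),'p',np.round(s['position'],4),'q',np.round(s['joint_positions'],3),'F',np.round(s['contact_force'],1),'op',round(s['opening'],4)); print(np.round(s['ee_rot'],3)); return s
E
python3 - <<'E'
from h import *
st()
for n in('top','scene'):
    c=cam(n); save(c,n+'0.png'); print(n,c['fx'],c['cx'],c['cy'],c['R'].round(3).tolist(),c['t'].round(3)); np.savez(n+'0.npz',**c)
E
```

```text
t 0.0 p [0.2622 0.5665 0.2216] q [ 0.959  0.528  1.434  0.     1.181 -0.178] F [ 0.3  0.6 -0.5] op 0.0871
[[-0.907  0.42  -0.001]
 [ 0.42   0.907 -0.002]
 [ 0.    -0.002 -1.   ]]
top 374.51956401902515 319.720295609592 202.17210849051511 [[0.007, -1.0, -0.007], [-0.995, -0.006, -0.096], [0.096, 0.008, -0.995]] [0.027 0.525 1.078]
scene 397.2000784200331 319.3175045959579 200.38601314707407 [[0.852, -0.523, -0.006], [-0.382, -0.615, -0.689], [0.357, 0.59, -0.724]] [-0.442  0.281  0.903]
```

View pics/top0.png

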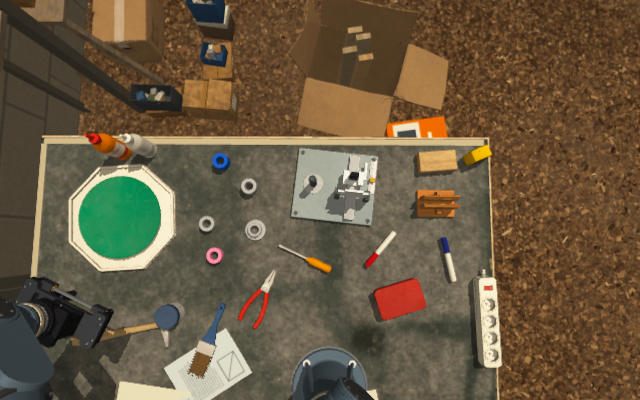

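View pics/scene0.png

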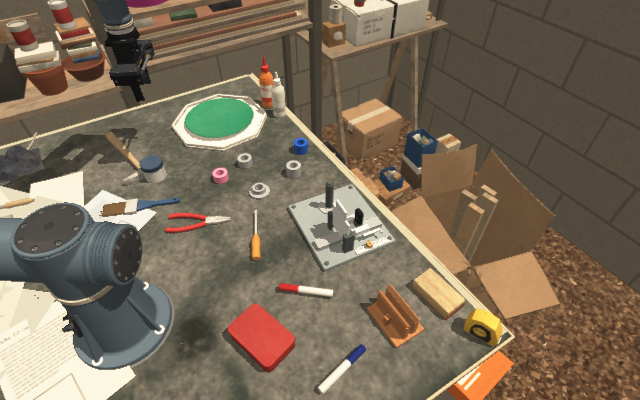

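Top view: grey sleeves at (248,186) and (206,224), the collar at (255,230). Look-alikes are the blue ring (221,161) and the pink ring (214,256), both excluded. The stand is at (335,187), the rack at (437,204), the sanding block at (437,162) and the screwdriver at (305,259).

```bash
python3 - <<'E'
from h import *
T=dict(np.load('top0.npz')); S=dict(np.load('scene0.npz'))
a=T['image'][140:270,190:390,::-1]; b=S['image'][140:270,210:410,::-1]
cv2.imwrite('pics/c1.png',cv2.resize(np.vstack([T['image'][140:240,280:470,::-1],S['image'][175:275,270:460,::-1]]),None,fx=3,fy=3,interpolation=cv2.INTER_CUBIC)[:600])
W=world(T)
for n,(u,v) in dict(g1=(248,186),g2=(206,224),col=(255,230),blue=(221,161),pink=(214,256)).items():
    p=W[v-14:v+15,u-14:u+15].reshape(-1,3); h=np.nanpercentile(p[:,2],95)
    bg=np.nanmedian(p[:,2])
    q=p[p[:,2]>max(h-.006,.010)]; (cx,cy),rad=cv2.minEnclosingCircle((q[:,:2]*1000).astype(np.float32))
    print(n,'top',h.round(4),'mid',q.mean(0).round(4),'circle',cx,cy,rad,len(q))
W2=world(S)
p=W[150:225,290:380].reshape(-1,3)
tip=p[p[:,2]>.085]
import collections
sub=W[145:230,285:385]
np.set_printoptions(linewidth=250)
print((sub[::3,::3,2]*1000).round(0))
E
```

```text
g1 top 0.0379 mid [0.5702 0.2391 0.0367] circle 570.6344604492188 239.72052001953125 22.94040870666504 137
g2 top 0.0292 mid [0.4597 0.3624 0.028 ] circle 460.03106689453125 362.93609619140625 22.93497657775879 141
col top 0.0233 mid [0.4422 0.2223 0.0231] circle 442.8601989746094 222.6397705078125 20.024658203125 94
blue top 0.0384 mid [0.6454 0.3263 0.0374] circle 645.7799682617188 326.3562927246094 23.057538986206055 132
pink top 0.0294 mid [0.3672 0.3371 0.0282] circle 367.5902404785156 337.5576171875 22.998395919799805 151
[[  2.   4.  -1.  -2.   3.   4.  -1.  -2.  -0.  -0.   1.   0.   1.   1.   0.   4.   1.   5.   2.   3.   2.   2.   3.   4.   0.  -1.  -0.   1.  -1.   6.   3.   2.   0.  -2.]
 [  3.   2.  -4.   1.   1.  16.   3.   0.   3.   4.   0.   4.   2.   1.  -2.   3.   3.   4.  -4.   4.   2.   2.   5.   0.   1.   7.   1.  -2.   1.   3.  -1.  -0.   4.  -0.]
 [  2.  -0.   4.  -4.   4.  15.  17.  16.  17.  17.  17.  14.  15.  18.  14.  15.  -1.   1.   2.   1.  -0.   2.   5.  -1.   1.   4.   2.   4.   0.  -1.   4.   1.   1.  -0.]
 [  0.   1.   2.  -0.  -0.  16.  16.  15.  17. 
[... 3751 characters left out ...]
.   4.]
 [  4.   2.   2.   4.   3.   5.   2.   1.   2.   4.   3.   2.  12.  15.  20.  19.  15.  18.  16.  19.  16.  17.  18.  16.  11.  19.  16.  19.  17.   1.   3.   4.   4.   4.]
 [  3.  -2.   3.   3.   0.   0.   3.   2.   1.   0.   2.  -3.   2.  -3.  -3.   3.   2.   2.  -1.  -3.   1.  14.  18.  14.  19.  16.  17.  18.  16.   3.   2.   1.   0.  -2.]
 [ -2.   1.   1.   2.   1.   5.  -1.   4.  -2.  -3.  -2.  -1.   0.  -3.   3.   2.   0.   0.  -1.   4.   5.   8.   1.   1.   3.  -1.   0.   1.   2.   3.   1.   1.   3.   3.]
 [  3.   3.   3.   4.   2.   1.  -2.   4.   3.   1.  -0.   0.   5.   2.   0.   7.  -0.   0.   2.   3.   3.   6.  -3.   0.   3.  -3.   1.  -2.   2.   0.   1.   1.   1.   4.]]
```

View pics/c1.png

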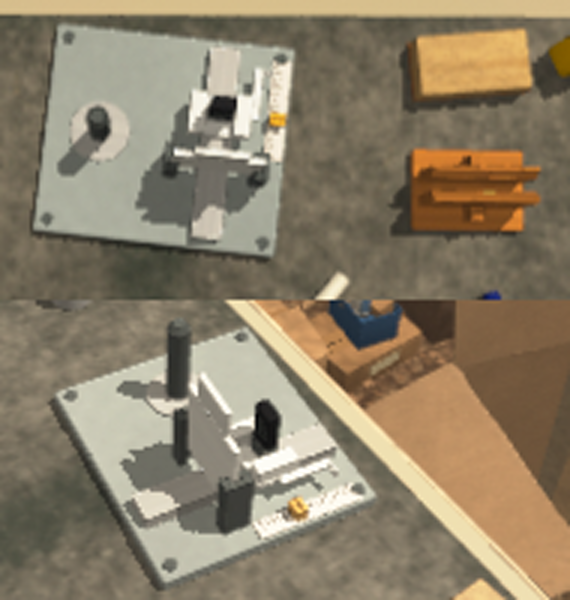

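The crop confirms it. The plate's neck faces up between the posts, the black tab lies behind it, the brass index is at top-view (372,180), and the rack slot runs between two cheeks. The two sleeves are the long one (g1, 36 mm) and the mid one (g2, 27 mm). The short one is absent.

```bash
python3 - <<'E'
from h import *
T=dict(np.load('top0.npz')); W=world(T); W[...,2]-=.0015
def sel(box,lo,hi):
    u0,v0,u1,v1=box; p=W[v0:v1,u0:u1].reshape(-1,3); return p[(p[:,2]>lo)&(p[:,2]<hi)]
def rect(p,n):
    x=p[:,:2].astype(np.float32)*1000; R=cv2.minAreaRect(x); print(n,R,len(p)); return R
m=np.zeros((400,640),np.uint8); sub=(W[...,2]>.009)&(W[...,2]<.125)
m[140:235,280:385]=sub[140:235,280:385]; m=cv2.morphologyEx(m,cv2.MORPH_OPEN,np.ones((3,3),np.uint8))
cs=max(cv2.findContours(m,0,1)[0],key=cv2.contourArea); m2=np.zeros_like(m); cv2.drawContours(m2,[cs],-1,1,-1)
p=W[(m2>0)&(W[...,2]<.021)&(W[...,2]>.009)]; Rr=rect(p,'stand')
t=sel((300,165,330,200),.095,.13); print('tip',t.mean(0),len(t), (t.min(0)+t.max(0))/2)
rect(sel((330,150,382,205),.128,.16),'plate top')
t=sel((340,165,372,185),.085,.11); print('tab',t.mean(0),(t.min(0)+t.max(0))/2,len(t))
rect(sel((410,185,470,222),.006,.02),'rackfoot'); rect(sel((410,185,470,222),.055,.085),'rackcheek')
hs=cv2.cvtColor(T['image'],cv2.COLOR_RGB2HSV); y,x=np.nonzero(cv2.inRange(hs,(15,140,120),(35,255,255))[165:195,360:385]); print('brass px',x.mean()+360,y.mean()+165,ray(T,x.mean()+360,y.mean()+165,.029))
S=dict(np.load('scene0.npz')); W=world(S)
rect(sel((360,280,430,350),.055,.085),'cheek S'); rect(sel((360,280,430,350),.006,.02),'foot S')
t=sel((320,175,340,215),.095,.13); print('tipS',(t.min(0)+t.max(0))/2,len(t))
rect(sel((320,190,370,250),.125,.16),'plate S')
for n,b in dict(g1=(280,155,306,182),g2=(232,150,256,170),col=(246,178,274,202)).items():
    t=sel(b,.012,.05);t=t[t[:,2]>np.percentile(t[:,2],95)-.006];print(n,(t.min(0)+t.max(0))/2,len(t))
E
```

```text
stand ((574.260009765625, -13.076995849609375), (240.23265075683594, 210.06585693359375), 83.9702377319336) 4338
tip [0.57994185 0.05111953 0.10678603] 49 [0.58004874 0.05237247 0.10530274]
plate top ((543.7188110351562, -60.12691116333008), (49.39269256591797, 6.240976333618164), 83.48419189453125) 56
tab [ 0.59564313 -0.0650004   0.09486988] [ 0.59584172 -0.06517872  0.09239162] 47
rackfoot ((522.0059814453125, -336.352294921875), (159.1219940185547, 92.97538757324219), 85.37703704833984) 565
rackcheek ((525.114501953125, -312.9524841308594), (101.63392639160156, 35.709747314453125), 87.76417541503906) 321
brass px 372.0 179.5 [ 0.59278186 -0.12381605  0.029     ]
cheek S ((525.2077026367188, -314.31005859375), (101.7229995727539, 36.14360427856445), 89.75739288330078) 631
foot S ((521.9867553710938, -315.49945068359375), (109.69312286376953, 202.58065795898438), 86.11910247802734) 723
tipS [0.56634439 0.00061982 0.11254617] 109
plate S ((543.7949829101562, -61.71833801269531), (49.39262771606445, 7.467592716217041), 84.29026794433594) 84
g1 [0.57106209 0.23907129 0.03536821] 94
g2 [0.45989982 0.36181249 0.02761414] 89
col [0.44301173 0.22165601 0.02192934] 71
```

```bash
cat >> h.py <<'E'
from scipy.spatial.transform import Rotation as Ro
def go(*targets):
    """targets (x,y,z,yaw of tool y in deg), each from the previous pose"""
    s=r.observe(); p=np.array(s['position']); R=np.array(s['ee_rot'])
    for x,y,z,a in targets:
        a=np.radians(a); ty=np.array([np.cos(a),np.sin(a),0]); tz=np.array([0,0,-1.]); 
        c=[np.stack([np.cross(k*ty,tz),k*ty,tz],1) for k in(1,-1)]
        rv=[Ro.from_matrix(R.T@q).as_rotvec()/np.pi for q in c]; i=int(np.linalg.norm(rv[1])<np.linalg.norm(rv[0])) 
        d=R.T@(np.array([x,y,z])-p); print('shift',d.round(4),'turn',rv[i].round(4)); p=np.array([x,y,z]);R=c[i]
E
python3 -c "
from h import *
go((.544,-.060,.24,-6.03),(.544,-.060,.118,-6.03))"
```

```text
shift [-0.5189 -0.4502 -0.0176] turn [-6.000e-04  3.000e-04  3.954e-01]
shift [0.    0.    0.122] turn [0. 0. 0.]
```

Emit:
{"fn": "arm_command", "kwargs": {"steps": [[-0.05, -0.045, -0.004, 0, 0, 0.05], [-0.09, -0.08, -0.008, 0, 0, 0.1], [-0.13, -0.12, -0.012, 0, 0, 0.15], [-0.17, -0.16, -0.016, 0, 0, 0.2], [-0.21, -0.19, -0.018, 0, 0, 0.25]], "hand": 1}}

```text
t: 0.72
position: [0.3732, 0.3044, 0.2405]
ee_rot: [[-0.339, 0.941, -0.001], [0.941, 0.339, -0.0], [-0.0, -0.001, -1.0]]
contact_force: [0.6, 0.4, 0.3]
opening: 0.087
finger_force: 0.0
```

```bash
python3 -c "
from h import *
st();go((.544,-.060,.24,-6.03),(.544,-.060,.118,-6.03))"
```

```text
t 0.72 p [0.3732 0.3044 0.2405] q [ 0.452  0.311  1.76  -0.     1.071  0.106] F [0.6 0.4 0.3] op 0.087
[[-0.339  0.941 -0.001]
 [ 0.941  0.339 -0.   ]
 [-0.    -0.001 -1.   ]]
shift [-0.4008  0.037   0.0005] turn [-2.000e-04  1.000e-04  1.437e-01]
shift [0.    0.    0.122] turn [0. 0. 0.]
```

Emit:
{"fn": "arm_command", "kwargs": {"steps": [[-0.06, 0.005, 0, 0, 0, 0.04], [-0.12, 0.01, 0, 0, 0, 0.08], [-0.17, 0.015, 0, 0, 0, 0.12], [-0.22, 0.02, 0, 0, 0, 0.1437], [-0.25, 0.023, 0, 0, 0, 0.1437]]}}

```text
t: 1.35
position: [0.4819, 0.0774, 0.2403]
ee_rot: [[0.102, 0.995, 0.0], [0.995, -0.102, -0.0], [-0.0, 0.0, -1.0]]
contact_force: [0.0, 0.7, -0.6]
opening: 0.0871
finger_force: 0.0
```

Emit:
{"fn": "arm_command", "kwargs": {"steps": [[-0.05, 0.03, 0, 0, 0, 0], [-0.1, 0.06, 0, 0, 0, 0], [-0.13, 0.0786, 0, 0, 0, 0], [-0.13, 0.0786, 0, 0, 0, 0], [-0.13, 0.0786, 0, 0, 0, 0]]}}

```text
t: 1.98
position: [0.5454, -0.0569, 0.24]
ee_rot: [[0.1, 0.995, -0.002], [0.995, -0.1, 0.001], [0.001, -0.002, -1.0]]
contact_force: [-0.5, -0.3, 0.1]
opening: 0.087
finger_force: 0.0
```

```bash
python3 -c "
from h import *
st();go((.544,-.060,.24,-6.03),(.544,-.060,.118,-6.03)); c=cam('wrist');save(c,'w1.png');print({k:c[k] for k in('fx','cx','cy','R','t')});np.savez('w1.npz',**c)"
```

```text
t 1.98 p [ 0.5454 -0.0569  0.24  ] q [-0.308  0.404  1.604  0.     1.135 -0.208] F [-0.5 -0.3  0.1] op 0.087
[[ 0.1    0.995 -0.002]
 [ 0.995 -0.1    0.001]
 [ 0.001 -0.002 -1.   ]]
shift [-0.0032 -0.001  -0.    ] turn [-0.0007 -0.0003  0.0016]
shift [0.    0.    0.122] turn [0. 0. 0.]
{'fx': 309.70691628693146, 'cx': 318.6724321983983, 'cy': 197.37199900964617, 'R': array([[ 0.99503851, -0.09946804, -0.00211328],
       [-0.09507152, -0.95688855,  0.27445528],
       [-0.0293217 , -0.27289266, -0.96159754]]), 't': array([-0.54821729, -0.03895982,  0.40811662])}
```

View pics/w1.png

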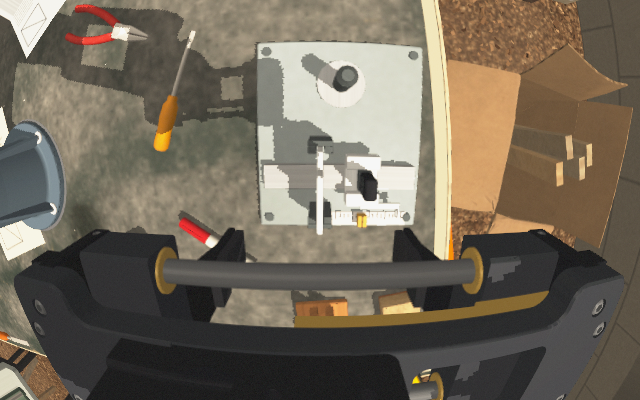

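The wrist view shows the plate edge at (320,190), centred between the fingers, with the tab at (368,185), the spindle at (347,75) and the brass index at (362,221).

Emit:
{"fn": "arm_command", "kwargs": {"steps": [[-0.003, -0.0015, 0.04, -0.0007, -0.0003, 0.0016], [-0.003, -0.0015, 0.08, -0.0007, -0.0003, 0.0016], [-0.003, -0.0015, 0.11, -0.0007, -0.0003, 0.0016], [-0.003, -0.0015, 0.124, -0.0007, -0.0003, 0.0016], [-0.003, -0.0015, 0.124, -0.0007, -0.0003, 0.0016]]}}

```text
t: 2.65
position: [0.5439, -0.0594, 0.1161]
ee_rot: [[0.104, 0.995, 0.0], [0.995, -0.104, -0.001], [-0.001, 0.0, -1.0]]
contact_force: [-0.2, -0.3, -0.0]
opening: 0.0869
finger_force: 0.0
```

Emit:
{"fn": "arm_command", "kwargs": {"steps": [[0, 0, 0, 0, 0, 0], [0, 0, 0, 0, 0, 0], [0, 0, 0, 0, 0, 0], [0, 0, 0, 0, 0, 0], [0, 0, 0, 0, 0, 0]], "hand": -1}}

```text
t: 3.28
position: [0.5445, -0.0605, 0.1167]
ee_rot: [[0.105, 0.994, 0.002], [0.994, -0.105, -0.001], [-0.001, 0.002, -1.0]]
contact_force: [-0.3, -0.1, -0.3]
opening: 0.0449
finger_force: 0.0
```

Emit:
{"fn": "arm_command", "kwargs": {"steps": [[0, 0, 0, 0, 0, 0], [0, 0, 0, 0, 0, 0], [0, 0, 0, 0, 0, 0], [0, 0, 0, 0, 0, 0], [0, 0, 0, 0, 0, 0]]}}

```text
t: 3.9
position: [0.5445, -0.0604, 0.1165]
ee_rot: [[0.105, 0.994, 0.002], [0.995, -0.105, -0.001], [-0.001, 0.002, -1.0]]
contact_force: [0.3, -0.1, 0.1]
opening: 0.0059
finger_force: 30.0
```

Emit:
{"fn": "arm_command", "kwargs": {"steps": [[0, 0, -0.02, 0, 0, 0], [0, 0, -0.045, 0, 0, 0], [0, 0, -0.075, 0, 0, 0], [0, 0, -0.105, 0, 0, 0], [0, 0, -0.11, 0, 0, 0]]}}

```text
t: 4.53
position: [0.5454, -0.0606, 0.2283]
ee_rot: [[0.105, 0.994, 0.006], [0.995, -0.105, -0.002], [-0.002, 0.006, -1.0]]
contact_force: [0.6, -0.4, -1.0]
opening: 0.0059
finger_force: 30.0
```

```bash
python3 -c "
from h import *
st();go((.525,-.3135,.19,-1.8),(.525,-.3135,.102,-1.8))"
```

```text
t 4.53 p [ 0.5454 -0.0606  0.2283] q [-0.314  0.415  1.623 -0.     1.096 -0.209] F [ 0.6 -0.4 -1. ] op 0.0059
[[ 0.105  0.994  0.006]
 [ 0.995 -0.105 -0.002]
 [-0.002  0.006 -1.   ]]
shift [-0.2536  0.0059  0.0388] turn [ 0.002   0.0007 -0.0234]
shift [0.    0.    0.088] turn [0. 0. 0.]
```

Emit:
{"fn": "arm_command", "kwargs": {"steps": [[-0.06, 0.002, 0, 0.002, 0.0007, -0.01], [-0.12, 0.003, 0, 0.002, 0.0007, -0.0234], [-0.18, 0.005, 0.01, 0.002, 0.0007, -0.0234], [-0.23, 0.006, 0.03, 0.002, 0.0007, -0.0234], [-0.2536, 0.006, 0.0388, 0.002, 0.0007, -0.0234]]}}

```text
t: 5.15
position: [0.5222, -0.315, 0.1852]
ee_rot: [[0.034, 0.999, -0.007], [0.999, -0.034, 0.004], [0.004, -0.007, -1.0]]
contact_force: [-0.5, 1.1, -1.2]
opening: 0.0059
finger_force: 30.0
```

Emit:
{"fn": "arm_command", "kwargs": {"steps": [[0, 0, 0, 0, 0, 0], [0, 0, 0, 0, 0, 0]]}}

```text
t: 5.4
position: [0.5237, -0.3113, 0.1878]
ee_rot: [[0.03, 1.0, -0.005], [1.0, -0.03, 0.003], [0.003, -0.005, -1.0]]
contact_force: [-0.4, -0.3, -1.7]
opening: 0.0058
finger_force: 30.0
```

```bash
python3 -c "
from h import *
st();go((.525,-.3135,.102,-1.8)); c=cam('wrist');a=cam('top')
cv2.imwrite('pics/w2.png',np.vstack([c['image'][100:350,150:470,::-1].repeat(2,0).repeat(2,1)[::1],])[:500])
W=world(a);p=W[185:225,400:480].reshape(-1,3);q=p[p[:,2]>.17]
print(cv2.minAreaRect((q[:,:2]*1000).astype(np.float32)),np.median(q,0))
q=p[(p[:,2]>.055)&(p[:,2]<.085)];print(cv2.minAreaRect((q[:,:2]*1000).astype(np.float32)))"
```

```text
t 5.4 p [ 0.5237 -0.3113  0.1878] q [-7.190e-01  5.490e-01  1.504e+00 -1.000e-03  1.095e+00 -6.880e-01] F [-0.4 -0.3 -1.7] op 0.0058
[[ 0.03   1.    -0.005]
 [ 1.    -0.03   0.003]
 [ 0.003 -0.005 -1.   ]]
shift [-0.0024  0.0018  0.0858] turn [-0.0016 -0.001   0.0003]
((492.2303771972656, -236.2766571044922), (43.374351501464844, 162.26101684570312), 33.66289138793945) [ 0.47149178 -0.19509015  0.56358662]
((525.4323120117188, -301.88861083984375), (78.71502685546875, 36.03890609741211), 87.76264190673828)
```

View pics/w2.png

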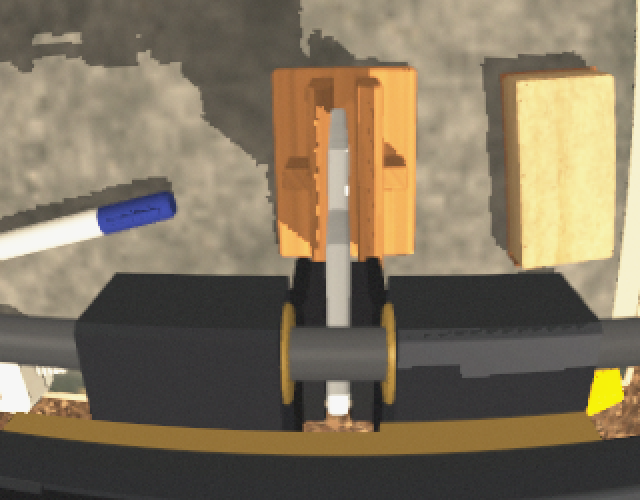

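The plate hangs over the slot between the cheeks, at (338,200) in the crop. Next I lower it.

Emit:
{"fn": "arm_command", "kwargs": {"steps": [[-0.002, 0.0018, 0.02, -0.0016, -0.001, 0], [-0.002, 0.0018, 0.035, -0.0016, -0.001, 0], [-0.002, 0.0018, 0.05, -0.0016, -0.001, 0], [-0.002, 0.0018, 0.06, -0.0016, -0.001, 0], [-0.002, 0.0018, 0.06, -0.0016, -0.001, 0]]}}

```text
t: 6.12
position: [0.525, -0.3147, 0.127]
ee_rot: [[0.031, 1.0, -0.0], [1.0, -0.031, -0.001], [-0.001, -0.0, -1.0]]
contact_force: [0.3, -0.1, -0.5]
opening: 0.0059
finger_force: 30.0
```

```bash
python3 -c "
from h import *
st();go((.525,-.3135,.100,-1.8))"
```

```text
t 6.12 p [ 0.525  -0.3147  0.127 ] q [-7.220e-01  6.280e-01  1.551e+00 -1.000e-03  9.630e-01 -6.900e-01] F [ 0.3 -0.1 -0.5] op 0.0059
[[ 0.031  1.    -0.   ]
 [ 1.    -0.031 -0.001]
 [-0.001 -0.    -1.   ]]
shift [0.0012 0.     0.027 ] turn [-0.0001  0.0002  0.0001]
```

Emit:
{"fn": "arm_command", "kwargs": {"steps": [[0, 0, 0.008, 0, 0, 0], [0, 0, 0.016, 0, 0, 0], [0, 0, 0.022, 0, 0, 0], [0, 0, 0.025, 0, 0, 0], [0, 0, 0.025, 0, 0, 0]]}}

```text
t: 6.75
position: [0.5252, -0.315, 0.1027]
ee_rot: [[0.031, 1.0, 0.0], [1.0, -0.031, -0.001], [-0.001, 0.001, -1.0]]
contact_force: [-0.3, -0.6, -0.7]
opening: 0.0056
finger_force: 30.0
```

Emit:
{"fn": "arm_command", "kwargs": {"steps": [[0, 0, 0, 0, 0, 0], [0, 0, 0, 0, 0, 0], [0, 0, 0, 0, 0, 0], [0, 0, 0, 0, 0, 0], [0, 0, 0, 0, 0, 0]], "hand": -0.2}}

```text
t: 7.38
position: [0.5253, -0.3152, 0.1031]
ee_rot: [[0.031, 1.0, 0.001], [1.0, -0.031, -0.002], [-0.002, 0.001, -1.0]]
contact_force: [0.1, -0.0, 0.1]
opening: 0.0343
finger_force: 0.0
```

Emit:
{"fn": "arm_command", "kwargs": {"steps": [[0, 0, -0.03, 0, 0, 0], [0, 0, -0.08, 0, 0, 0], [0, 0, -0.13, 0, 0, 0], [0, 0, -0.16, 0, 0, 0], [0, 0, -0.16, 0, 0, 0]]}}

```text
t: 8.0
position: [0.5265, -0.3159, 0.266]
ee_rot: [[0.031, 0.999, 0.006], [0.999, -0.031, -0.006], [-0.006, 0.006, -1.0]]
contact_force: [0.1, 0.4, -1.2]
opening: 0.0351
finger_force: 0.0
```

```bash
cat > rings.py <<'E'
from h import *
T=cam('top'); W=world(T); W[...,2]-=.0015
def sel(box,lo,hi):
    u0,v0,u1,v1=box; p=W[v0:v1,u0:u1].reshape(-1,3); return p[(p[:,2]>lo)&(p[:,2]<hi)]
def rings(box=(150,140,300,270)):
    u0,v0,u1,v1=box; m=np.zeros((400,640),np.uint8); m[v0:v1,u0:u1]=((W[...,2]>.014)&(W[...,2]<.06))[v0:v1,u0:u1]
    for c in cv2.findContours(m,0,1)[0]:
        if cv2.contourArea(c)<60: continue
        k=np.zeros_like(m); cv2.drawContours(k,[c],-1,1,-1); q=W[(k>0)&(m>0)]; h=np.percentile(q[:,2],80); q=q[q[:,2]>h-.006]
        print('ring px',c.mean((0,1)).round(),'h',h.round(4),np.round(cv2.minEnclosingCircle((q[:,:2]*1000).astype(np.float32))[0],1),'mid',((q.min(0)+q.max(0))/2*1000).round(1)[:2],'rgb',T['image'][k>0].mean(0).round())
E
python3 -c "
from rings import *
st();q=sel((400,180,480,230),.09,.16);print('plate',q.mean(0),q[:,2].max(),cv2.minAreaRect((q[:,:2]*1000).astype(np.float32)));rings()
go((.570,.239,.22,0))"
```

```text
t 8.05 p [ 0.5254 -0.315   0.2638] q [-7.220e-01  4.660e-01  1.420e+00 -1.000e-03  1.251e+00 -6.900e-01] F [-0.1 -0.6 -0.2] op 0.0349
[[ 0.031  1.     0.002]
 [ 1.    -0.031 -0.003]
 [-0.003  0.003 -1.   ]]
plate [ 0.52282547 -0.31151053  0.11065424] 0.12632169974477347 ((523.3123779296875, -315.01220703125), (81.18927764892578, 6.422667026519775), 88.7772445678711)
ring px [214. 255.] h 0.0287 [367.3 337.4] mid [367.3 337. ] rgb [204. 123. 137.]
ring px [254. 230.] h 0.0232 [442.8 222.7] mid [443.5 222.5] rgb [156. 149. 133.]
ring px [207. 224.] h 0.0281 [459.9 362.1] mid [460.  361.5] rgb [155. 149. 134.]
ring px [153. 216.] h 0.0254 [483.  529.2] mid [483.  516.4] rgb [ 31. 142.  87.]
ring px [249. 186.] h 0.0372 [569.8 239.5] mid [570.4 239.3] rgb [155. 148. 134.]
ring px [165. 215.] h 0.0193 [481.2 532.9] mid [481.2 500.6] rgb [236. 224. 192.]
ring px [296. 194.] h 0.0176 [560.8  97.2] mid [560.9 103. ] rgb [170. 172. 156.]
ring px [220. 161.] h 0.0366 [645.6 326.7] mid [645.9 326.7] rgb [ 28.  78. 153.]
shift [0.5553 0.0272 0.0421] turn [ 0.0008  0.001  -0.01  ]
```

Emit:
{"fn": "arm_command", "kwargs": {"steps": [[0.06, 0.003, 0, 0, 0, -0.01], [0.12, 0.006, 0, 0, 0, -0.01], [0.18, 0.01, 0, 0, 0, -0.01], [0.24, 0.012, 0, 0, 0, -0.01], [0.29, 0.014, 0, 0, 0, -0.01]], "hand": 1}}

```text
t: 8.68
position: [0.5467, -0.0229, 0.2602]
ee_rot: [[-0.001, 1.0, -0.004], [1.0, 0.001, -0.001], [-0.001, -0.004, -1.0]]
contact_force: [-0.8, -0.3, 0.5]
opening: 0.0765
finger_force: 0.0
```

Emit:
{"fn": "arm_command", "kwargs": {"steps": [[0.06, 0.003, 0.01, 0, 0, 0], [0.12, 0.006, 0.02, 0, 0, 0], [0.18, 0.01, 0.03, 0, 0, 0], [0.24, 0.012, 0.04, 0, 0, 0], [0.26, 0.014, 0.042, 0, 0, 0]]}}

```text
t: 9.3
position: [0.5598, 0.2374, 0.2167]
ee_rot: [[-0.004, 1.0, -0.005], [1.0, 0.004, -0.003], [-0.003, -0.005, -1.0]]
contact_force: [0.1, -0.7, 0.5]
opening: 0.0871
finger_force: 0.0
```

```bash
python3 -c "
from h import *
st();go((.5704,.2393,.024,0))"
```

```text
t 9.3 p [0.5598 0.2374 0.2167] q [ 0.218  0.513  1.479 -0.002  1.155  0.215] F [ 0.1 -0.7  0.5] op 0.0871
[[-0.004  1.    -0.005]
 [ 1.     0.004 -0.003]
 [-0.003 -0.005 -1.   ]]
shift [0.0024 0.0116 0.1927] turn [-0.0016  0.0009  0.0013]
```

Emit:
{"fn": "arm_command", "kwargs": {"steps": [[0.002, 0.011, 0.06, -0.0016, 0.0009, 0.001], [0.002, 0.011, 0.11, -0.0016, 0.0009, 0.001], [0.002, 0.011, 0.16, -0.0016, 0.0009, 0.001], [0.002, 0.011, 0.185, -0.0016, 0.0009, 0.001], [0.002, 0.011, 0.185, -0.0016, 0.0009, 0.001]]}}

```text
t: 9.93
position: [0.5708, 0.2346, 0.0317]
ee_rot: [[0.004, 1.0, -0.002], [1.0, -0.004, -0.001], [-0.001, -0.002, -1.0]]
contact_force: [0.3, -0.0, 0.2]
opening: 0.0873
finger_force: 0.0
```

```bash
python3 -c "
from h import *
st();go((.5704,.2393,.021,0));c=cam('wrist');save(c,'w3.png',(160,100,480,340),2)"
```

```text
t 9.93 p [0.5708 0.2346 0.0317] q [ 2.090e-01  7.740e-01  1.581e+00 -1.000e-03  7.880e-01  2.140e-01] F [ 0.3 -0.   0.2] op 0.0873
[[ 0.004  1.    -0.002]
 [ 1.    -0.004 -0.001]
 [-0.001 -0.002 -1.   ]]
shift [ 0.0048 -0.0004  0.0107] turn [-0.0005  0.0003 -0.0013]
```

View pics/w3.png

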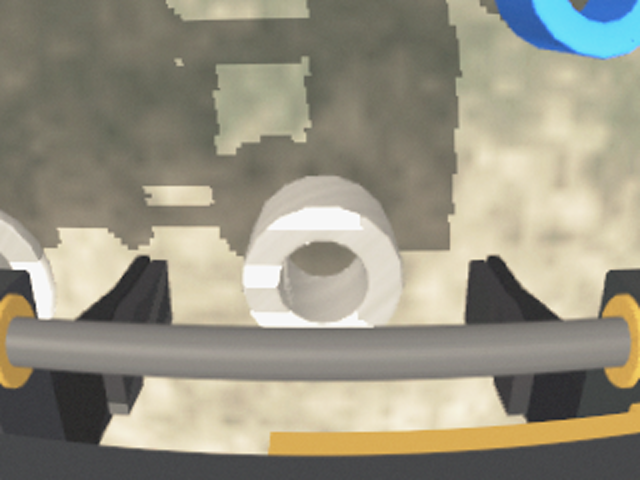

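The grey steel sleeve is centred between the fingers at (323,280), and the blue look-alike is top right. Next: shift, close, lift.

Emit:
{"fn": "arm_command", "kwargs": {"steps": [[0.0048, 0, 0.006, 0, 0, 0], [0.0048, 0, 0.0105, 0, 0, 0], [0.0048, 0, 0.0105, 0, 0, 0], [0.0048, 0, 0.0105, 0, 0, 0], [0.0048, 0, 0.0105, 0, 0, 0]], "hand": -0.2}}

```text
t: 10.6
position: [0.5734, 0.241, 0.0249]
ee_rot: [[0.003, 1.0, 0.006], [1.0, -0.003, 0.001], [0.001, 0.006, -1.0]]
contact_force: [-0.6, 0.3, 2.5]
opening: 0.0453
finger_force: 30.3
```

Emit:
{"fn": "arm_command", "kwargs": {"steps": [[0, 0, 0, 0, 0, 0], [0, 0, 0, 0, 0, 0], [0, 0, 0, 0, 0, 0], [0, 0, 0, 0, 0, 0]], "hand": -1}}

```text
t: 11.1
position: [0.5734, 0.241, 0.0249]
ee_rot: [[0.003, 1.0, 0.006], [1.0, -0.003, 0.001], [0.001, 0.006, -1.0]]
contact_force: [-1.4, 0.2, 5.4]
opening: 0.0449
finger_force: 30.0
```

```bash
python3 -c "
from h import *
st();go((.5704,.2393,.021,0),(.5704,.2393,.18,0),(.5806,.0516,.18,0))"
```

```text
t 11.1 p [0.5734 0.241  0.0249] q [ 0.219  0.787  1.576 -0.     0.772  0.222] F [-1.4  0.2  5.4] op 0.0449
[[ 0.003  1.     0.006]
 [ 1.    -0.003  0.001]
 [ 0.001  0.006 -1.   ]]
shift [-0.0017 -0.003   0.0038] turn [ 0.0019 -0.0003 -0.001 ]
shift [ 0.     0.    -0.159] turn [0. 0. 0.]
shift [-0.1877  0.0102  0.    ] turn [0. 0. 0.]
```

Emit:
{"fn": "arm_command", "kwargs": {"steps": [[0, 0, -0.03, 0, 0, 0], [0, 0, -0.07, 0, 0, 0], [0, 0, -0.12, 0, 0, 0], [0, 0, -0.155, 0, 0, 0], [0, 0, -0.155, 0, 0, 0]]}}

```text
t: 11.72
position: [0.5749, 0.2413, 0.1823]
ee_rot: [[0.003, 1.0, 0.013], [1.0, -0.003, 0.002], [0.002, 0.013, -1.0]]
contact_force: [0.1, 0.7, -2.4]
opening: 0.0451
finger_force: 30.0
```

```bash
python3 -c "
from h import *
st();c=cam('wrist');s=cam('scene');
a=c['image'][100:340,160:480,::-1];b=s['image'][80:200,240:400,::-1].repeat(2,0).repeat(2,1)
cv2.imwrite('pics/w4.png',np.hstack([a,b]))
go((.5806,.0516,.18,0))"
```

```text
t 11.72 p [0.5749 0.2413 0.1823] q [ 2.190e-01  5.660e-01  1.487e+00 -1.000e-03  1.075e+00  2.220e-01] F [ 0.1  0.7 -2.4] op 0.0451
[[ 0.003  1.     0.013]
 [ 1.    -0.003  0.002]
 [ 0.002  0.013 -1.   ]]
shift [-0.189   0.0092 -0.0015] turn [ 0.0015 -0.0002 -0.001 ]
```

View pics/w4.png

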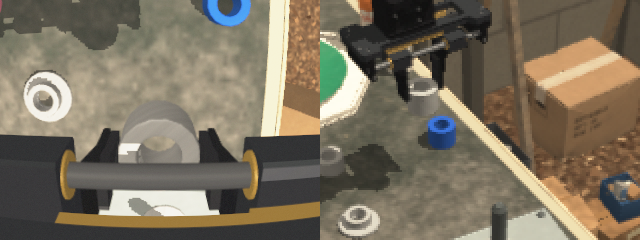

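```bash
cat >> h.py <<'E'
def wworld(c):
    v,u=np.mgrid[0:400,0:640]; x=(u-c['cx'])/c['fx'];y=(v-c['cy'])/c['fy'];th=np.hypot(x,y)
    k=np.where(th>1e-6,np.tan(np.minimum(th,1.5))/np.maximum(th,1e-6),1); z=c['z_map']
    W=(np.stack([x*k*z,y*k*z,z],-1)-c['t'])@c['R']; W[(z==0)|(th>1.4)]=np.nan; return W
def tooltips(c,lo=-.03,hi=.04):
    s=r.observe(); W=wworld(c); L=(W-np.array(s['position']))@np.array(s['ee_rot']); return L
E
python3 - <<'E'
from h import *
c=cam('wrist'); L=tooltips(c); np.set_printoptions(linewidth=220)
print('v=220 row'); 
for v in (205,212,220,228,236,244,252,260,268):
    print(v,[tuple((L[v,u]*1000).round(0).astype(int)) if np.isfinite(L[v,u]).all() else None for u in range(275,370,10)])
E
```

```text
v=220 row
205 [(np.int64(-29), np.int64(-49), np.int64(178)), (np.int64(-30), np.int64(-37), np.int64(178)), (np.int64(-29), np.int64(-26), np.int64(177)), (np.int64(21), np.int64(-7), np.int64(17)), (np.int64(23), np.int64(-1), np.int64(11)), (np.int64(22), np.int64(5), np.int64(12)), (np.int64(20), np.int64(11), np.int64(19)), (np.int64(-30), np.int64(32), np.int64(179)), (np.int64(-30), np.int64(44), np.int64(179)), (np.int64(-30), np.int64(55), np.int64(178))]
212 [(np.int64(-38), np.int64(-49), np.int64(177)), (np.int64(-38), np.int64(-38), np.int64(178)), (np.int64(18), np.int64(-13), np.int64(13)), (np.int64(21), np.int64(-7), np.int64(3)), (np.int64(23), np.int64(-1), np.int64(-2)), (np.int64(23), np.int64(5), np.int64(-2)), (np.int64(21), np.int64(11), np.int64(4)), (np.int64(16), np.int64(18), np.int64(19)), (np.int64(-38), np.int64(44), np.int64(179)), (np.int64(-38), np.int64(56), np.int64(178))]
220 [(np.int64(-48), np.int64(-50), np.int64(178)), (np.int64(-48), np.int64(-38), np.int64(178)), (np.int64(19), np.int64(-12), np.int64(-4)), (np.int64(21), np.int64(-6), np.in
[... 2297 characters left out ...]
 np.int64(-1), np.int64(8)), (np.int64(-11), np.int64(5), np.int64(7)), (np.int64(-8), np.int64(11), np.int64(0)), (np.int64(-2), np.int64(16), np.int64(-12)), (np.int64(-1), np.int64(21), np.int64(-13)), (np.int64(5), np.int64(24), np.int64(-26))]
268 [(np.int64(34), np.int64(-11), np.int64(-85)), (np.int64(34), np.int64(-8), np.int64(-86)), (np.int64(34), np.int64(-6), np.int64(-85)), (np.int64(34), np.int64(-3), np.int64(-85)), (np.int64(34), np.int64(0), np.int64(-86)), (np.int64(34), np.int64(3), np.int64(-86)), (np.int64(34), np.int64(6), np.int64(-86)), (np.int64(35), np.int64(8), np.int64(-86)), (np.int64(34), np.int64(11), np.int64(-86)), (np.int64(34), np.int64(14), np.int64(-86))]
```

The sleeve is held upright and centred on the tool (x≈0, its top 12 mm behind the TCP). Moving above the spindle.

Emit:
{"fn": "arm_command", "kwargs": {"steps": [[-0.05, 0.004, -0.01, 0.0015, 0, -0.001], [-0.1, 0.006, -0.02, 0.0015, 0, -0.001], [-0.15, 0.009, -0.02, 0.0015, 0, -0.001], [-0.18, 0.0092, -0.02, 0.0015, 0, -0.001], [-0.189, 0.0092, -0.02, 0.0015, 0, -0.001]]}}

```text
t: 12.5
position: [0.58, 0.05, 0.1973]
ee_rot: [[0.003, 1.0, -0.003], [1.0, -0.003, 0.001], [0.001, -0.003, -1.0]]
contact_force: [-0.9, 0.6, -0.8]
opening: 0.0448
finger_force: 30.0
```

Emit:
{"fn": "arm_command", "kwargs": {"steps": [[0, 0, 0, 0, 0, 0], [0, 0, 0, 0, 0, 0], [0, 0, 0, 0, 0, 0]]}}

```text
t: 12.88
position: [0.5809, 0.0531, 0.1992]
ee_rot: [[-0.002, 1.0, 0.001], [1.0, 0.002, 0.001], [0.001, 0.001, -1.0]]
contact_force: [-0.1, 0.0, -1.0]
opening: 0.045
finger_force: 30.0
```

```bash
cat > spin.py <<'E'
from h import *
s=st(); c=cam('wrist'); W=wworld(c); L=tooltips(c)
d=np.hypot(W[...,0]-.5806,W[...,1]-.0516)
p=W[(W[...,2]>.098)&(W[...,2]<.118)&(d<.022)]; print('tip w',p.mean(0),(p.min(0)+p.max(0))/2,len(p))
p=W[(W[...,2]>.035)&(W[...,2]<.098)&(d<.03)]; print('shaft',len(p),p.min(0),p.max(0))
go((.5806,.0516,.15,0))
E
python3 - <<'E'
exec(open('spin.py').read())
save(c,'w5.png',(160,80,480,320),2)
E
```

```text
t 12.88 p [0.5809 0.0531 0.1992] q [-0.101  0.499  1.565  0.002  1.077 -0.104] F [-0.1  0.  -1. ] op 0.045
[[-0.002  1.     0.001]
 [ 1.     0.002  0.001]
 [ 0.001  0.001 -1.   ]]
tip w [0.58380581 0.05819493 0.10456563] [0.58322385 0.05730419 0.1048678 ] 221
shaft 298 [0.57203617 0.05228612 0.03517583] [0.59374132 0.06337117 0.09784881]
shift [-0.0014 -0.0004  0.0493] turn [ 0.0004 -0.0004  0.0005]
```

View pics/w5.png

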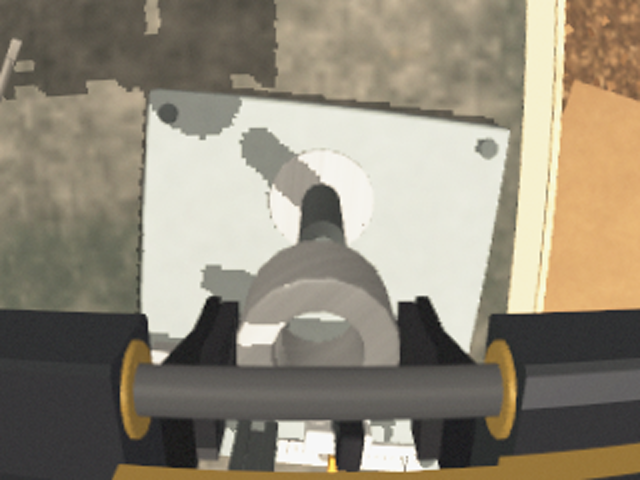

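The sleeve is above the spindle, with the shaft at (322,200). The offset is about 1 mm.

Emit:
{"fn": "arm_command", "kwargs": {"steps": [[-0.001, 0, 0.04, 0, 0, 0], [-0.001, 0, 0.06, 0, 0, 0], [-0.001, 0, 0.07, 0, 0, 0], [-0.001, 0, 0.08, 0, 0, 0], [-0.001, 0, 0.08, 0, 0, 0]]}}

```text
t: 13.55
position: [0.5816, 0.051, 0.1193]
ee_rot: [[-0.0, 1.0, 0.002], [1.0, 0.0, 0.001], [0.001, 0.002, -1.0]]
contact_force: [0.1, -0.6, -0.6]
opening: 0.0449
finger_force: 30.0
```

```bash
python3 -c "
from h import *
st()"
```

```text
t 13.55 p [0.5816 0.051  0.1193] q [-0.104  0.608  1.631  0.002  0.901 -0.106] F [ 0.1 -0.6 -0.6] op 0.0449
[[-0.     1.     0.002]
 [ 1.     0.     0.001]
 [ 0.001  0.002 -1.   ]]
```

Emit:
{"fn": "arm_command", "kwargs": {"steps": [[0.001, 0, 0.02, 0, 0, 0], [0.001, 0, 0.04, 0, 0, 0], [0.001, 0, 0.06, 0, 0, 0], [0.001, 0, 0.068, 0, 0, 0], [0.001, 0, 0.068, 0, 0, 0]]}}

```text
t: 14.18
position: [0.5814, 0.0519, 0.0515]
ee_rot: [[-0.0, 1.0, 0.001], [1.0, 0.0, 0.001], [0.001, 0.001, -1.0]]
contact_force: [0.3, -0.9, -1.3]
opening: 0.0452
finger_force: 30.0
```

Emit:
{"fn": "arm_command", "kwargs": {"steps": [[0, 0, 0, 0, 0, 0], [0, 0, 0, 0, 0, 0], [0, 0, 0, 0, 0, 0], [0, 0, 0, 0, 0, 0], [0, 0, 0, 0, 0, 0]], "hand": 0.6}}

```text
t: 14.8
position: [0.5813, 0.0519, 0.0515]
ee_rot: [[-0.0, 1.0, 0.001], [1.0, 0.0, 0.001], [0.001, 0.001, -1.0]]
contact_force: [0.1, 1.0, 0.4]
opening: 0.0696
finger_force: 0.0
```

Emit:
{"fn": "arm_command", "kwargs": {"steps": [[0, 0, -0.04, 0, 0, 0], [0, 0, -0.1, 0, 0, 0], [0, 0, -0.16, 0, 0, 0], [0, 0, -0.18, 0, 0, 0], [0, 0, -0.18, 0, 0, 0]], "hand": 1}}

```text
t: 15.42
position: [0.5821, 0.0517, 0.2334]
ee_rot: [[-0.0, 1.0, 0.006], [1.0, 0.0, 0.001], [0.001, 0.006, -1.0]]
contact_force: [-0.5, -0.4, -0.8]
opening: 0.0866
finger_force: 0.0
```

```bash
python3 -c "
from rings import *
st();rings();c=cam('wrist');W=wworld(c);d=np.hypot(W[...,0]-.583,W[...,1]-.0516);p=W[(d<.03)&(W[...,2]>.025)];
import collections
print(np.histogram(p[:,2],bins=[.02,.03,.04,.045,.05,.055,.06,.065,.08,.1,.12]))
q=p[(p[:,2]>.046)&(p[:,2]<.062)];print(q.mean(0),(q.min(0)+q.max(0))/2)
go((.460,.3618,.19,35),(.460,.3618,.030,35),(.460,.3618,.012,35))"
```

```text
t 15.47 p [0.5809 0.0518 0.2316] q [-1.030e-01  4.600e-01  1.532e+00  1.000e-03  1.148e+00 -1.040e-01] F [-0.1 -0.3 -0. ] op 0.087
[[-0.     1.     0.002]
 [ 1.     0.     0.001]
 [ 0.001  0.002 -1.   ]]
ring px [214. 255.] h 0.0285 [367.2 337. ] mid [367.3 336.8] rgb [203. 122. 136.]
ring px [206. 224.] h 0.0281 [459.7 362.6] mid [460.1 361.5] rgb [155. 148. 133.]
ring px [153. 215.] h 0.0256 [483.3 530.3] mid [483.3 517.4] rgb [ 31. 142.  86.]
ring px [165. 215.] h 0.0191 [482.9 531.6] mid [482.9 500.5] rgb [235. 223. 190.]
ring px [220. 161.] h 0.0371 [645.7 326.6] mid [645.7 326.8] rgb [ 28.  77. 153.]
(array([ 31,  37,  40,  31, 666,  46,  20,  47,  84, 366]), array([0.02 , 0.03 , 0.04 , 0.045, 0.05 , 0.055, 0.06 , 0.065, 0.08 ,
       0.1  , 0.12 ]))
[0.58248048 0.0577448  0.0535067 ] [0.58273869 0.05257508 0.05392314]
shift [ 0.3099 -0.1201  0.0408] turn [-0.0002 -0.0004 -0.1944]
shift [0.   0.   0.16] turn [0. 0. 0.]
shift [0.    0.    0.018] turn [0. 0. 0.]
```

Emit:
{"fn": "arm_command", "kwargs": {"steps": [[0.055, -0.02, 0, 0, 0, 0], [0.11, -0.04, 0, 0, 0, 0], [0.165, -0.06, 0, 0, 0, 0], [0.22, -0.08, 0.01, 0, 0, 0], [0.275, -0.1, 0.02, 0, 0, 0]]}}

```text
t: 16.15
position: [0.4792, 0.3279, 0.209]
ee_rot: [[0.0, 1.0, -0.002], [1.0, -0.0, -0.001], [-0.001, -0.002, -1.0]]
contact_force: [1.2, -0.0, 0.0]
opening: 0.0871
finger_force: 0.0
```

Emit:
{"fn": "arm_command", "kwargs": {"steps": [[0.035, -0.021, 0.04, 0, 0, 0], [0.035, -0.021, 0.08, 0, 0, 0], [0.035, -0.021, 0.12, 0, 0, 0], [0.035, -0.021, 0.15, 0, 0, 0], [0.035, -0.021, 0.15, 0, 0, 0]]}}

```text
t: 16.77
position: [0.4569, 0.3602, 0.0574]
ee_rot: [[-0.0, 1.0, -0.008], [1.0, 0.0, -0.004], [-0.004, -0.008, -1.0]]
contact_force: [-0.3, -0.1, 1.0]
opening: 0.0871
finger_force: 0.0
```

```bash
cat > near.py <<'E'
from h import *
import sys
h=float(sys.argv[1]); x0,y0=float(sys.argv[2]),float(sys.argv[3]); rad=float(sys.argv[4])
st(); c=cam('wrist'); W=wworld(c); d=np.hypot(W[...,0]-x0,W[...,1]-y0)
p=W[(abs(W[...,2]-h)<.004)&(d<rad+.02)]; print(len(p),'mean',p.mean(0).round(4),'min',p.min(0).round(4),'max',p.max(0).round(4))
print('circle',np.round(cv2.minEnclosingCircle((p[:,:2]*1000).astype(np.float32)),1) if 0 else cv2.minEnclosingCircle((p[:,:2]*1000).astype(np.float32)), 'yaw0 bias: subtract 2 mm in x')
E
python3 near.py .027 .460 .3618 .023; python3 -c "
from h import *
go((.460,.3618,.013,0))"
```

```text
t 16.77 p [0.4569 0.3602 0.0574] q [0.475 0.704 1.661 0.    0.785 0.475] F [-0.3 -0.1  1. ] op 0.0871
[[-0.     1.    -0.008]
 [ 1.     0.    -0.004]
 [-0.004 -0.008 -1.   ]]
2431 mean [0.4622 0.3649 0.0265] min [0.4392 0.3408 0.023 ] max [0.4844 0.3866 0.0287]
circle ((462.11419677734375, 363.5687561035156), 23.11039924621582) yaw0 bias: subtract 2 mm in x
shift [0.0009 0.0017 0.0463] turn [-0.0012  0.0005 -0.    ]
```

Emit:
{"fn": "arm_command", "kwargs": {"steps": [[0.0005, 0, 0.02, 0, 0, 0], [0.0005, 0, 0.043, 0, 0, 0], [0.0005, 0, 0.043, 0, 0, 0], [0.0005, 0, 0.043, 0, 0, 0]]}}

```text
t: 17.32
position: [0.4611, 0.3628, 0.0198]
ee_rot: [[-0.0, 1.0, 0.003], [1.0, 0.0, 0.002], [0.002, 0.003, -1.0]]
contact_force: [0.3, -0.7, -0.3]
opening: 0.0869
finger_force: 0.0
```

Emit:
{"fn": "arm_command", "kwargs": {"steps": [[0, 0, 0, 0, 0, 0], [0, 0, 0, 0, 0, 0], [0, 0, 0, 0, 0, 0], [0, 0, 0, 0, 0, 0], [0, 0, 0, 0, 0, 0]], "hand": -1}}

```text
t: 17.95
position: [0.4604, 0.3625, 0.0185]
ee_rot: [[-0.0, 1.0, 0.002], [1.0, 0.0, 0.001], [0.001, 0.002, -1.0]]
contact_force: [-0.1, 0.2, 0.8]
opening: 0.0449
finger_force: 29.0
```

Emit:
{"fn": "arm_command", "kwargs": {"steps": [[0, 0, 0, 0, 0, 0], [0, 0, 0, 0, 0, 0], [0, 0, 0, 0, 0, 0]]}}

```text
t: 18.32
position: [0.4604, 0.3625, 0.0186]
ee_rot: [[-0.0, 1.0, 0.002], [1.0, 0.0, 0.001], [0.001, 0.002, -1.0]]
contact_force: [0.6, 0.4, -0.2]
opening: 0.0446
finger_force: 30.0
```

Emit:
{"fn": "arm_command", "kwargs": {"steps": [[0, 0, -0.05, 0, 0, 0], [0, 0, -0.1, 0, 0, 0], [0, 0, -0.15, 0, 0, 0], [0, 0, -0.19, 0, 0, 0], [0, 0, -0.19, 0, 0, 0]]}}

```text
t: 18.95
position: [0.4618, 0.3633, 0.212]
ee_rot: [[-0.0, 1.0, 0.008], [1.0, 0.0, 0.005], [0.005, 0.008, -1.0]]
contact_force: [0.0, -0.3, -0.8]
opening: 0.0448
finger_force: 30.0
```

```bash
cat > held.py <<'E'
from h import *
c=cam('wrist'); L=tooltips(c); p=L[(abs(L[...,0])<.035)&(abs(L[...,1])<.023)&(L[...,2]>-.017)&(L[...,2]<.04)]
print('held: x max',p[:,0].max(),'n',len(p)); t=p[(p[:,2]<-.004)]; print('top face z',np.median(t[:,2]),'x',t[:,0].min(),t[:,0].max())
E
python3 held.py; python3 -c "
from h import *
st();go((.581,.0518,.22,0))"
```

```text
held: x max 0.025107729406068757 n 3682
top face z -0.010251496310714776 x -0.00765274957294979 0.025107729406068757
t 19.0 p [0.4603 0.3625 0.2097] q [0.476 0.488 1.55  0.    1.099 0.476] F [ 0.3 -0.3 -1.8] op 0.045
[[-0.     1.     0.003]
 [ 1.     0.     0.002]
 [ 0.002  0.003 -1.   ]]
shift [-0.3106  0.1207 -0.0106] turn [ 0.0011 -0.0007  0.    ]
```

Emit:
{"fn": "arm_command", "kwargs": {"steps": [[-0.055, 0.02, 0, 0, 0, 0], [-0.11, 0.04, 0, 0, 0, 0], [-0.165, 0.06, 0, 0, 0, 0], [-0.22, 0.08, 0, 0, 0, 0], [-0.275, 0.1, 0, 0, 0, 0]]}}

```text
t: 19.62
position: [0.5588, 0.0855, 0.206]
ee_rot: [[0.0, 1.0, -0.004], [1.0, -0.0, 0.001], [0.001, -0.004, -1.0]]
contact_force: [1.0, 0.7, -0.6]
opening: 0.0444
finger_force: 30.0
```

Emit:
{"fn": "arm_command", "kwargs": {"steps": [[-0.02, 0.015, 0, 0, 0, 0], [-0.0355, 0.0207, 0, 0, 0, 0], [-0.0355, 0.0207, 0, 0, 0, 0], [-0.0355, 0.0207, 0, 0, 0, 0], [-0.0355, 0.0207, 0, 0, 0, 0]]}}

```text
t: 20.25
position: [0.5801, 0.0532, 0.2084]
ee_rot: [[-0.002, 1.0, 0.001], [1.0, 0.002, 0.001], [0.001, 0.001, -1.0]]
contact_force: [0.1, -0.2, -0.6]
opening: 0.0452
finger_force: 30.0
```

```bash
python3 -c "
exec(open('spin.py').read())
go((.581,.0518,.1,0))";python3 held.py
```

```text
t 20.25 p [0.5801 0.0532 0.2084] q [-0.101  0.487  1.557  0.002  1.097 -0.104] F [ 0.1 -0.2 -0.6] op 0.0452
[[-0.002  1.     0.001]
 [ 1.     0.002  0.001]
 [ 0.001  0.001 -1.   ]]
tip w [0.58372396 0.05664967 0.10602242] [0.58372104 0.05581363 0.1050505 ] 298
shaft 1080 [0.56097006 0.03434424 0.03625604] [0.6044479  0.07451674 0.09799638]
shift [-0.0015  0.0003  0.0585] turn [ 0.0003 -0.0004  0.0006]
shift [-0.0014  0.0007  0.1085] turn [ 0.0003 -0.0004  0.0006]
held: x max 0.024552693171269336 n 3807
top face z -0.007907556357154845 x -0.007253940691462627 0.024552693171269336
```

Emit:
{"fn": "arm_command", "kwargs": {"steps": [[-0.0015, 0.001, 0.04, 0, 0, 0], [-0.0015, 0.001, 0.07, 0, 0, 0], [-0.0015, 0.001, 0.085, 0, 0, 0], [-0.0015, 0.001, 0.095, 0, 0, 0], [-0.0015, 0.001, 0.1, 0, 0, 0]]}}

```text
t: 20.98
position: [0.5823, 0.0504, 0.1085]
ee_rot: [[-0.0, 1.0, 0.002], [1.0, 0.0, 0.001], [0.001, 0.002, -1.0]]
contact_force: [0.3, 0.4, 0.4]
opening: 0.0452
finger_force: 30.0
```

Emit:
{"fn": "arm_command", "kwargs": {"steps": [[0, 0, 0.01, 0, 0, 0], [0, 0, 0.02, 0, 0, 0], [0, 0, 0.027, 0, 0, 0], [0, 0, 0.03, 0, 0, 0], [0, 0, 0.03, 0, 0, 0]]}}

```text
t: 21.6
position: [0.5818, 0.0504, 0.0782]
ee_rot: [[-0.0, 1.0, 0.001], [1.0, 0.0, 0.001], [0.001, 0.001, -1.0]]
contact_force: [0.6, 0.4, -0.4]
opening: 0.0446
finger_force: 30.0
```

Emit:
{"fn": "arm_command", "kwargs": {"steps": [[0, 0, 0, 0, 0, 0], [0, 0, 0, 0, 0, 0], [0, 0, 0, 0, 0, 0], [0, 0, 0, 0, 0, 0], [0, 0, 0, 0, 0, 0]], "hand": 0.6}}

```text
t: 22.22
position: [0.582, 0.0504, 0.0784]
ee_rot: [[-0.0, 1.0, 0.001], [1.0, 0.0, 0.001], [0.001, 0.001, -1.0]]
contact_force: [-0.3, 0.1, 0.0]
opening: 0.0693
finger_force: 0.0
```

Emit:
{"fn": "arm_command", "kwargs": {"steps": [[0, 0, -0.04, 0, 0, 0], [0, 0, -0.09, 0, 0, 0], [0, 0, -0.13, 0, 0, 0], [0, 0, -0.15, 0, 0, 0], [0, 0, -0.15, 0, 0, 0]], "hand": 1}}

```text
t: 22.85
position: [0.5829, 0.0502, 0.2302]
ee_rot: [[-0.0, 1.0, 0.006], [1.0, 0.0, 0.001], [0.001, 0.006, -1.0]]
contact_force: [-0.4, 0.2, 0.1]
opening: 0.0865
finger_force: 0.0
```

Emit:
{"fn": "arm_command", "kwargs": {"steps": [[0.06, -0.04, 0, 0, 0, 0], [0.11, -0.08, 0, 0, 0, 0], [0.16, -0.12, 0, 0, 0, 0], [0.171, -0.139, 0.02, 0, 0, 0], [0.171, -0.139, 0.04, 0, 0, 0]]}}

```text
t: 23.48
position: [0.4389, 0.2226, 0.1867]
ee_rot: [[-0.004, 1.0, -0.003], [1.0, 0.004, 0.0], [0.0, -0.003, -1.0]]
contact_force: [0.6, 0.4, -0.3]
opening: 0.087
finger_force: 0.0
```

```bash
python3 -c "
from rings import *
st();rings((150,140,282,270));d=np.hypot(W[...,0]-.581,W[...,1]-.0516);p=W[(d<.03)&(W[...,2]>.025)];
print(np.histogram(p[:,2],bins=[.02,.03,.04,.05,.06,.07,.075,.08,.085,.09,.1,.12]))
q=p[(p[:,2]>.072)&(p[:,2]<.09)];print((q.min(0)+q.max(0))/2)
c=cam('wrist');V=wworld(c);d=np.hypot(V[...,0]-.443,V[...,1]-.222);p=V[(d<.05)&(abs(V[...,2]-.022)<.004)];print('collar wrist',cv2.minEnclosingCircle((p[:,:2]*1000).astype(np.float32)),len(p))
p=V[(d<.05)&(abs(V[...,2]-.007)<.002)];print((p.min(0)+p.max(0))/2)
go((.443,.2225,.06,0))"
```

```text
t 23.52 p [0.4386 0.2215 0.1844] q [2.390e-01 4.070e-01 1.798e+00 1.000e-03 9.420e-01 2.360e-01] F [-0.1 -0.2 -1.3] op 0.0868
[[-0.003  1.    -0.007]
 [ 1.     0.003 -0.001]
 [-0.001 -0.007 -1.   ]]
ring px [262. 243.] h 0.0237 [403.4 197.6] mid [402.8 196.7] rgb [151. 143. 128.]
ring px [153. 216.] h 0.0253 [483.1 529.6] mid [483.1 516.8] rgb [ 29. 138.  84.]
ring px [164. 189.] h 0.0192 [561.2 503. ] mid [561. 503.] rgb [234. 221. 187.]
ring px [220. 161.] h 0.0368 [645.6 327.5] mid [645.8 326.9] rgb [ 27.  75. 149.]
(array([ 4,  6, 11,  3, 14,  6, 41, 99,  5,  6, 46]), array([0.02 , 0.03 , 0.04 , 0.05 , 0.06 , 0.07 , 0.075, 0.08 , 0.085,
       0.09 , 0.1  , 0.12 ]))
[0.58074173 0.05021086 0.0803176 ]
collar wrist ((405.52752685546875, 198.040283203125), 20.434785842895508) 347
[0.41467204 0.20186185 0.0069248 ]
shift [0.0014 0.0041 0.1255] turn [-0.0019  0.0003  0.0005]
```

The collar has been knocked aside, to (0.4035, 0.198), and still stands upright. The mid sleeve is seated, with its top at 81 mm.

Emit:
{"fn": "arm_command", "kwargs": {"steps": [[-0.0235, -0.035, 0.03, -0.0015, 0.0003, 0], [-0.0235, -0.035, 0.07, -0.0015, 0.0003, 0], [-0.0235, -0.035, 0.11, -0.0015, 0.0003, 0], [-0.0235, -0.035, 0.14, -0.0015, 0.0003, 0], [-0.0235, -0.035, 0.14, -0.0015, 0.0003, 0]]}}

```text
t: 24.2
position: [0.407, 0.1972, 0.0466]
ee_rot: [[0.001, 1.0, 0.001], [1.0, -0.001, 0.001], [0.001, 0.001, -1.0]]
contact_force: [-0.0, -0.1, 0.1]
opening: 0.0867
finger_force: 0.0
```

Emit:
{"fn": "arm_command", "kwargs": {"steps": [[0, 0, 0, 0, 0, 0], [0, 0, 0, 0, 0, 0]]}}

```text
t: 24.45
position: [0.409, 0.1981, 0.0495]
ee_rot: [[0.0, 1.0, 0.009], [1.0, -0.0, 0.002], [0.002, 0.009, -1.0]]
contact_force: [0.7, -0.2, 0.5]
opening: 0.087
finger_force: 0.0
```

```bash
python3 near.py .022 .4035 .1978 .02;  python3 -c "
from h import *
go((.4035,.1978,.011,0))"
```

```text
t 24.45 p [0.409  0.1981 0.0495] q [2.040e-01 6.230e-01 2.001e+00 1.000e-03 5.090e-01 2.030e-01] F [ 0.7 -0.2  0.5] op 0.087
[[ 0.     1.     0.009]
 [ 1.    -0.     0.002]
 [ 0.002  0.009 -1.   ]]
1645 mean [0.4054 0.1993 0.0214] min [0.386  0.1783 0.018 ] max [0.4248 0.2182 0.0238]
circle ((405.39013671875, 198.2178192138672), 20.11133575439453) yaw0 bias: subtract 2 mm in x
shift [-0.0004 -0.0057  0.0385] turn [ 0.0027 -0.0008  0.    ]
```

Emit:
{"fn": "arm_command", "kwargs": {"steps": [[0, -0.0055, 0.015, 0.0027, -0.0008, 0], [0, -0.0055, 0.03, 0.0027, -0.0008, 0], [0, -0.0055, 0.035, 0.0027, -0.0008, 0], [0, -0.0055, 0.035, 0.0027, -0.0008, 0], [0, -0.0055, 0.035, 0.0027, -0.0008, 0]]}}

```text
t: 25.12
position: [0.4028, 0.198, 0.0134]
ee_rot: [[-0.0, 1.0, -0.002], [1.0, 0.0, -0.001], [-0.001, -0.002, -1.0]]
contact_force: [0.1, 0.2, -0.1]
opening: 0.0868
finger_force: 0.0
```

Emit:
{"fn": "arm_command", "kwargs": {"steps": [[0, 0, 0, 0, 0, 0], [0, 0, 0, 0, 0, 0]]}}

```text
t: 25.38
position: [0.4028, 0.198, 0.0136]
ee_rot: [[-0.0, 1.0, -0.002], [1.0, 0.0, -0.0], [-0.0, -0.002, -1.0]]
contact_force: [0.2, -0.2, 0.3]
opening: 0.0866
finger_force: 0.0
```

Lower 3 mm more, then close.

Emit:
{"fn": "arm_command", "kwargs": {"steps": [[0, 0.0005, 0.003, 0, 0, 0], [0, 0.0005, 0.003, 0, 0, 0], [0, 0.0005, 0.003, 0, 0, 0], [0, 0.0005, 0.003, 0, 0, 0], [0, 0.0005, 0.003, 0, 0, 0]], "hand": -0.2}}

```text
t: 26.0
position: [0.4032, 0.198, 0.0103]
ee_rot: [[-0.0, 1.0, -0.003], [1.0, 0.0, -0.001], [-0.001, -0.003, -1.0]]
contact_force: [-0.5, -0.5, 0.2]
opening: 0.0449
finger_force: 0.0
```

Emit:
{"fn": "arm_command", "kwargs": {"steps": [[0, 0, 0, 0, 0, 0], [0, 0, 0, 0, 0, 0], [0, 0, 0, 0, 0, 0], [0, 0, 0, 0, 0, 0]], "hand": -1}}

```text
t: 26.5
position: [0.4033, 0.198, 0.0103]
ee_rot: [[-0.0, 1.0, -0.002], [1.0, 0.0, -0.001], [-0.001, -0.002, -1.0]]
contact_force: [-0.1, 0.6, -0.9]
opening: 0.0383
finger_force: 30.0
```

Emit:
{"fn": "arm_command", "kwargs": {"steps": [[0, 0, -0.05, 0, 0, 0], [0, 0, -0.1, 0, 0, 0], [0, 0, -0.15, 0, 0, 0], [0, 0, -0.2, 0, 0, 0], [0, 0, -0.2, 0, 0, 0]]}}

```text
t: 27.12
position: [0.4058, 0.1987, 0.2136]
ee_rot: [[-0.0, 1.0, 0.006], [1.0, 0.0, 0.001], [0.001, 0.006, -1.0]]
contact_force: [-0.1, -0.2, -0.9]
opening: 0.0383
finger_force: 30.0
```

```bash
python3 held.py; python3 -c "
from h import *
st();go((.581,.0518,.22,0))"
```

```text
held: x max 0.031731394780841964 n 4363
top face z -0.012992483208484618 x -0.007818582522460793 0.020704155856937294
t 27.18 p [0.4041 0.1982 0.2116] q [ 0.207  0.31   1.868 -0.     0.963  0.207] F [ 0.   0.  -1.3] op 0.0385
[[-0.     1.     0.001]
 [ 1.     0.     0.   ]
 [ 0.     0.001 -1.   ]]
shift [-0.1465  0.1769 -0.0083] turn [ 0.0003 -0.      0.0001]
```

Emit:
{"fn": "arm_command", "kwargs": {"steps": [[-0.035, 0.044, 0, 0, 0, 0], [-0.07, 0.088, 0, 0, 0, 0], [-0.11, 0.132, 0, 0, 0, 0], [-0.14, 0.17, 0, 0, 0, 0], [-0.147, 0.177, 0, 0, 0, 0]]}}

```text
t: 27.8
position: [0.5819, 0.0487, 0.2071]
ee_rot: [[0.003, 1.0, -0.005], [1.0, -0.003, -0.001], [-0.001, -0.005, -1.0]]
contact_force: [-0.8, 0.1, -1.7]
opening: 0.0386
finger_force: 30.0
```

Emit:
{"fn": "arm_command", "kwargs": {"steps": [[0, 0, 0.02, 0, 0, 0], [0, 0, 0.04, 0, 0, 0], [0, 0, 0.06, 0, 0, 0], [0, 0, 0.06, 0, 0, 0], [0, 0, 0.06, 0, 0, 0]]}}

```text
t: 28.42
position: [0.5798, 0.0515, 0.1495]
ee_rot: [[-0.001, 1.0, -0.004], [1.0, 0.001, -0.0], [-0.0, -0.004, -1.0]]
contact_force: [0.5, 0.3, -0.6]
opening: 0.0387
finger_force: 30.0
```

```bash
python3 -c "
from h import *
st();go((.581,.0515,.106,0))"; python3 held.py
```

```text
t 28.43 p [0.5798 0.0515 0.1495] q [-1.030e-01  5.650e-01  1.609e+00 -1.000e-03  9.720e-01 -1.030e-01] F [ 0.5  0.3 -0.6] op 0.0387
[[-0.001  1.    -0.004]
 [ 1.     0.001 -0.   ]
 [-0.    -0.004 -1.   ]]
shift [-0.      0.0014  0.0435] turn [-0.0013  0.0001  0.0002]
held: x max 0.03159740463226638 n 4432
top face z -0.010520607738775094 x -0.006269002471185082 0.020311314210203088
```

Emit:
{"fn": "arm_command", "kwargs": {"steps": [[0, 0.0014, 0.015, -0.0013, 0, 0], [0, 0.0014, 0.027, -0.0013, 0, 0], [0, 0.0014, 0.036, -0.0013, 0, 0], [0, 0.0014, 0.045, -0.0013, 0, 0], [0, 0.0014, 0.045, -0.0013, 0, 0]]}}

```text
t: 29.1
position: [0.5815, 0.0511, 0.104]
ee_rot: [[0.0, 1.0, 0.0], [1.0, -0.0, -0.0], [-0.0, 0.0, -1.0]]
contact_force: [0.5, 0.2, -1.1]
opening: 0.0383
finger_force: 30.0
```

Emit:
{"fn": "arm_command", "kwargs": {"steps": [[0, 0, 0.004, 0, 0, 0], [0, 0, 0.008, 0, 0, 0], [0, 0, 0.01, 0, 0, 0], [0, 0, 0.01, 0, 0, 0], [0, 0, 0.01, 0, 0, 0]]}}

```text
t: 29.72
position: [0.5819, 0.051, 0.095]
ee_rot: [[-0.0, 1.0, 0.002], [1.0, 0.0, -0.001], [-0.001, 0.002, -1.0]]
contact_force: [-0.3, 0.4, -0.9]
opening: 0.0385
finger_force: 30.0
```

Emit:
{"fn": "arm_command", "kwargs": {"steps": [[0, 0, 0, 0, 0, 0], [0, 0, 0, 0, 0, 0], [0, 0, 0, 0, 0, 0], [0, 0, 0, 0, 0, 0], [0, 0, 0, 0, 0, 0]], "hand": 0.6}}

```text
t: 30.35
position: [0.5818, 0.051, 0.0949]
ee_rot: [[-0.0, 1.0, 0.002], [1.0, 0.0, -0.001], [-0.001, 0.002, -1.0]]
contact_force: [-0.0, -0.4, 0.1]
opening: 0.0689
finger_force: 0.0
```

Emit:
{"fn": "arm_command", "kwargs": {"steps": [[0, 0, -0.04, 0, 0, 0], [0, 0, -0.08, 0, 0, 0], [0, 0, -0.11, 0, 0, 0], [0, 0, -0.12, 0, 0, 0], [0, 0, -0.12, 0, 0, 0]]}}

```text
t: 30.98
position: [0.5816, 0.0511, 0.215]
ee_rot: [[-0.0, 1.0, 0.002], [1.0, 0.0, -0.001], [-0.001, 0.002, -1.0]]
contact_force: [0.0, -1.0, -0.7]
opening: 0.0699
finger_force: 0.0
```

Emit:
{"fn": "arm_command", "kwargs": {"steps": [[-0.02, -0.03, 0, 0, 0, 0], [-0.04, -0.06, 0, 0, 0, 0], [-0.06, -0.09, 0, 0, 0, 0], [-0.07, -0.1, 0, 0, 0, 0], [-0.07, -0.1, 0, 0, 0, 0]]}}

```text
t: 31.6
position: [0.4815, -0.0193, 0.2142]
ee_rot: [[0.002, 1.0, 0.001], [1.0, -0.002, -0.0], [-0.0, 0.001, -1.0]]
contact_force: [0.1, 0.5, -0.1]
opening: 0.0696
finger_force: 0.0
```

```bash
python3 -c "
from rings import *
st();d=np.hypot(W[...,0]-.581,W[...,1]-.0516);p=W[(d<.04)&(W[...,2]>.025)];
print(np.histogram(p[:,2],bins=[.02,.04,.06,.07,.08,.085,.09,.095,.1,.105,.11,.12]))
q=p[(p[:,2]>.092)&(p[:,2]<.108)];print('collar',(q.min(0)+q.max(0))/2)
q=sel((400,180,480,230),.09,.16);print('plate',q[:,2].max(),cv2.minAreaRect((q[:,:2]*1000).astype(np.float32)))
S=cam('scene')
a=T['image'][140:240,280:480,::-1];b=S['image'][170:270,270:470,::-1]
c=cam('wrist');np.savez('w6.npz',**c)
cv2.imwrite('pics/c2.png',cv2.resize(np.vstack([a,b]),None,fx=3,fy=3,interpolation=cv2.INTER_CUBIC));save(c,'w6.png')"
```

```text
t 31.65 p [ 0.4824 -0.019   0.2145] q [-0.272  0.348  1.791  0.     1.    -0.271] F [ 0.2 -0.1  0.5] op 0.0695
[[ 0.001  1.     0.002]
 [ 1.    -0.001 -0.   ]
 [-0.     0.002 -1.   ]]
(array([ 0,  0,  0,  1,  8, 83, 21, 10, 50, 23, 12]), array([0.02 , 0.04 , 0.06 , 0.07 , 0.08 , 0.085, 0.09 , 0.095, 0.1  ,
       0.105, 0.11 , 0.12 ]))
collar [0.58084172 0.05669135 0.10013181]
plate 0.1262517353131275 ((523.4281616210938, -315.0614013671875), (81.55001831054688, 6.133239269256592), 88.26963806152344)
```

View pics/c2.png

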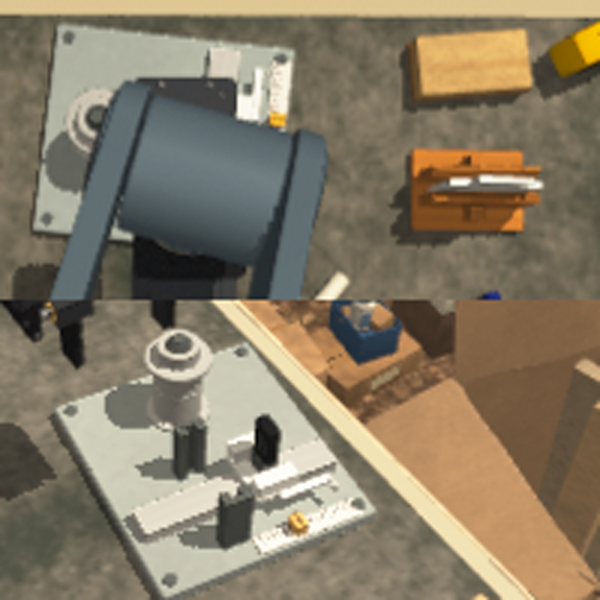

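View pics/w6.png

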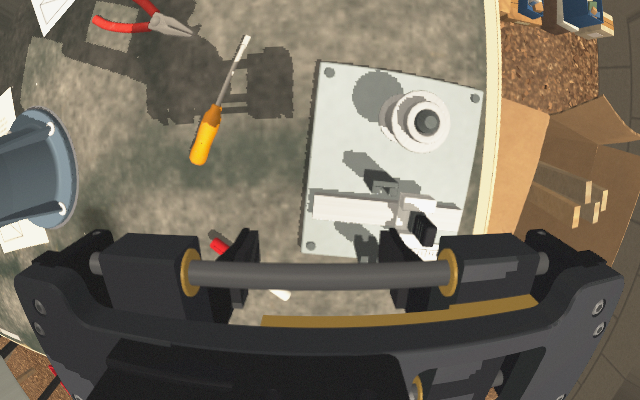

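Stack and plate are in place: collar at (425,120) in the wrist view, flange down, and plate standing in the rack at (487,185) in the crop. Now a close look at the pointer and index.

```bash
python3 -c "
from h import *
st();go((.593,-.17,.17,-6.03))"
```

```text
t 31.75 p [ 0.4829 -0.0187  0.2147] q [-0.271  0.348  1.79   0.     1.001 -0.271] F [-0.2 -0.3 -0.1] op 0.0696
[[-0.     1.     0.003]
 [ 1.     0.    -0.001]
 [-0.001  0.003 -1.   ]]
shift [-0.1513  0.1099  0.045 ] turn [0.0008 0.0001 0.0336]
```

Emit:
{"fn": "arm_command", "kwargs": {"steps": [[-0.05, 0.03, 0, 0, 0, 0.01], [-0.1, 0.06, 0, 0, 0, 0.02], [-0.14, 0.1, 0.01, 0, 0, 0.0336], [-0.1513, 0.11, 0.03, 0, 0, 0.0336], [-0.1513, 0.11, 0.045, 0, 0, 0.0336]]}}

```text
t: 32.38
position: [0.5929, -0.1707, 0.1686]
ee_rot: [[0.106, 0.994, 0.002], [0.994, -0.106, -0.0], [-0.0, 0.002, -1.0]]
contact_force: [-0.4, 0.2, -0.5]
opening: 0.0692
finger_force: 0.0
```

Emit:
{"fn": "arm_command", "kwargs": {"steps": [[0, 0, 0, 0, 0, 0], [0, 0, 0, 0, 0, 0]]}}

```text
t: 32.62
position: [0.5915, -0.1691, 0.1705]
ee_rot: [[0.104, 0.995, 0.002], [0.995, -0.104, -0.0], [-0.0, 0.002, -1.0]]
contact_force: [0.3, -0.3, -0.5]
opening: 0.0695
finger_force: 0.0
```

```bash
python3 -c "
from h import *
st();c=cam('wrist');np.savez('w7.npz',**c);W=wworld(c);v,u=[int(k) for k in np.array(np.unravel_index(np.nanargmin(np.linalg.norm(W-np.array([.593,-.124,.029]),axis=-1)),(400,640)))];print(u,v)
save(c,'w7.png',(u-60,v-50,u+60,v+40),6)"
```

```text
t 32.62 p [ 0.5915 -0.1691  0.1705] q [-0.46   0.575  1.51   0.     1.056 -0.356] F [ 0.3 -0.3 -0.5] op 0.0695
[[ 0.104  0.995  0.002]
 [ 0.995 -0.104 -0.   ]
 [-0.     0.002 -1.   ]]
315 143
```

View pics/w7.png

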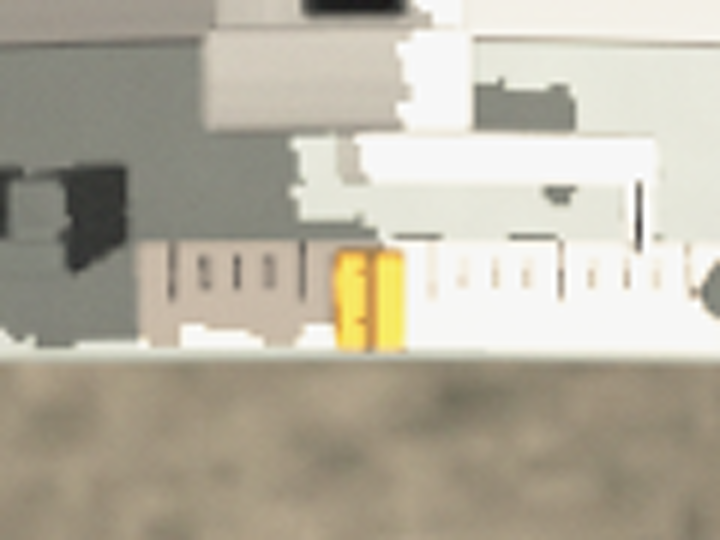

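Pointer line at image (361.5,128), index line at (316.8,143), tab above.

```bash
cat >> h.py <<'E'
def wray(c,u,v,zp):
    x=(u-c['cx'])/c['fx'];y=(v-c['cy'])/c['fy'];th=np.hypot(x,y); k=np.tan(th)/th
    d=np.asarray(c['R']).T@np.array([x*k,y*k,1]); o=-np.asarray(c['R']).T@np.asarray(c['t']); return o+d*(zp-o[2])/d[2]
ex=np.array([np.cos(np.radians(-6.03)),np.sin(np.radians(-6.03))])
E
python3 -c "
from h import *
c=dict(np.load('w7.npz'));W=wworld(c)
print(W[128,355:361].round(4)[:,2],W[145,312:320,2].round(4))
zp=np.nanmedian(W[126:130,352:360,2]);zm=np.nanmedian(W[144:148,312:321,2]);P=wray(c,361.5,128,zp);M=wray(c,316.8,143,zm);print(zp,zm,P,M,'gap along stand x',ex@(P-M)[:2])
hs=c['image'].max(-1);p=W[(abs(W[...,2]-.095)<.005)&(np.hypot(W[...,0]-.596,W[...,1]+.065)<.03)];print('tab top',(p.min(0)+p.max(0))/2,p.min(0),p.max(0),len(p))
go((.5957,-.065,.12,-6.03),(.5957,-.065,.066,-6.03))"
```

```text
[0.0144 0.0155 0.0149 0.0149 0.0387 0.0409] [0.0312 0.0302 0.0316 0.0317 0.0316 0.0303 0.0313 0.0305]
0.014898136263645001 0.03105625417198067 [ 0.64206268 -0.11399775  0.01489814] [ 0.5951008  -0.12342942  0.03105625] gap along stand x 0.04571125113933256
tab top [ 0.59859632 -0.06543588  0.09387002] [ 0.59081801 -0.07719509  0.0900586 ] [ 0.60637463 -0.05367667  0.09768145] 555
shift [ 0.1042 -0.0071  0.0509] turn [0.0008 0.0002 0.0003]
shift [0.    0.    0.054] turn [0. 0. 0.]
```

Emit:
{"fn": "arm_command", "kwargs": {"steps": [[0.05, -0.004, 0, 0.0008, 0, 0], [0.1, -0.007, 0.01, 0.0008, 0, 0], [0.1042, -0.007, 0.03, 0.0008, 0, 0], [0.1042, -0.007, 0.05, 0.0008, 0, 0], [0.1042, -0.007, 0.05, 0.0008, 0, 0]]}}

```text
t: 33.3
position: [0.5949, -0.0649, 0.1197]
ee_rot: [[0.104, 0.995, -0.003], [0.995, -0.104, 0.0], [-0.0, -0.003, -1.0]]
contact_force: [-0.9, 0.4, 0.0]
opening: 0.0694
finger_force: 0.0
```

```bash
python3 -c "
from h import *
c=dict(np.load('w7.npz'));M=wray(c,316.8,143,.029)
for z in(.038,.040):P=wray(c,361.5,128,z);print(P,M,'gap',ex@(P-M)[:2])
st();go((.596,-.065,.066,-6.03))"
```

```text
[ 0.63897996 -0.11242638  0.038     ] [ 0.59506945 -0.12364114  0.029     ] gap 0.04248945178850227
[ 0.63871308 -0.11229035  0.04      ] [ 0.59506945 -0.12364114  0.029     ] gap 0.04220975718732097
t 33.3 p [ 0.5949 -0.0649  0.1197] q [-2.950e-01  6.240e-01  1.589e+00 -1.000e-03  9.310e-01 -1.900e-01] F [-0.9  0.4  0. ] op 0.0694
[[ 0.104  0.995 -0.003]
 [ 0.995 -0.104  0.   ]
 [-0.    -0.003 -1.   ]]
shift [0.0001 0.0013 0.0537] turn [-0.0009  0.      0.0002]
```

Emit:
{"fn": "arm_command", "kwargs": {"steps": [[0, 0.0013, 0.02, -0.0009, 0, 0], [0, 0.0013, 0.04, -0.0009, 0, 0], [0, 0.0013, 0.052, -0.0009, 0, 0], [0, 0.0013, 0.052, -0.0009, 0, 0], [0, 0.0013, 0.052, -0.0009, 0, 0]]}}

```text
t: 33.92
position: [0.5977, -0.0663, 0.0689]
ee_rot: [[0.105, 0.994, 0.004], [0.994, -0.105, -0.001], [-0.001, 0.004, -1.0]]
contact_force: [-0.7, -0.9, -0.4]
opening: 0.0695
finger_force: 0.0
```

Emit:
{"fn": "arm_command", "kwargs": {"steps": [[0, 0, 0, 0, 0, 0], [0, 0, 0, 0, 0, 0], [0, 0, 0, 0, 0, 0], [0, 0, 0, 0, 0, 0], [0, 0, 0, 0, 0, 0]], "hand": -1}}

```text
t: 34.55
position: [0.597, -0.066, 0.068]
ee_rot: [[0.105, 0.994, 0.002], [0.994, -0.105, -0.001], [-0.0, 0.002, -1.0]]
contact_force: [0.9, 0.2, -0.7]
opening: 0.0276
finger_force: 0.0
```

Emit:
{"fn": "arm_command", "kwargs": {"steps": [[0, 0, 0, 0, 0, 0], [0, 0, 0, 0, 0, 0], [0, 0, 0, 0, 0, 0]]}}

```text
t: 34.92
position: [0.5971, -0.0661, 0.068]
ee_rot: [[0.105, 0.994, 0.002], [0.994, -0.105, -0.001], [-0.0, 0.002, -1.0]]
contact_force: [1.4, -0.6, -0.2]
opening: 0.0138
finger_force: 30.0
```

Emit:
{"fn": "arm_command", "kwargs": {"steps": [[0, -0.005, 0, 0, 0, 0], [0, -0.01, 0, 0, 0, 0], [0, -0.015, 0, 0, 0, 0], [0, -0.02, 0, 0, 0, 0], [0, -0.02, 0, 0, 0, 0]]}}

```text
t: 35.55
position: [0.5766, -0.0639, 0.068]
ee_rot: [[0.105, 0.994, 0.001], [0.994, -0.105, -0.001], [-0.0, 0.001, -1.0]]
contact_force: [1.8, 0.5, -3.3]
opening: 0.0139
finger_force: 30.0
```

```bash
python3 -c "
from h import *
st()
T=cam('top');im=T['image'][150:215,330:390,::-1];a=cv2.resize(im,None,fx=6,fy=6,interpolation=cv2.INTER_CUBIC)
c=cam('wrist');b=cv2.resize(c['image'][120:250,250:430,::-1],None,fx=3,fy=3)
cv2.imwrite('pics/c3.png',np.hstack([a,b]) if a.shape[0]==b.shape[0] else np.hstack([a[:b.shape[0]],b[:a.shape[0]]]))"
```

```text
t 35.55 p [ 0.5766 -0.0639  0.068 ] q [-0.303  0.683  1.669 -0.     0.789 -0.197] F [ 1.8  0.5 -3.3] op 0.0139
[[ 0.105  0.994  0.001]
 [ 0.994 -0.105 -0.001]
 [-0.     0.001 -1.   ]]
```

View pics/c3.png

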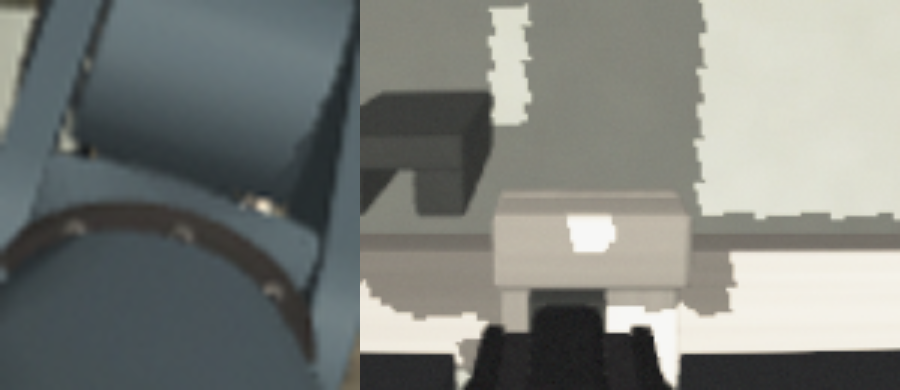

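```bash
cat > slide.py <<'E'
from h import *
def slide(c):
    W=wworld(c); sx=(W[...,:2]-np.array([.5743,-.0131]))@ex; sy=(W[...,:2]-np.array([.5743,-.0131]))@np.array([-ex[1],ex[0]])
    m=(abs(W[...,2]-.0555)<.003)&(sy>-.04)&(sy<-.018)&(abs(sx)<.12); x=sx[m]; q=sy[m]
    return len(x),np.percentile(x,[1,50,99]).round(4),q.min().round(4),q.max().round(4)
if __name__=='__main__':
    c0=dict(np.load('w7.npz')); print('w7',slide(c0)); print('w1',slide(dict(np.load('w1.npz'))))
    M=wray(c0,316.8,143,.029);P=wray(c0,361.5,128,.039); print('mark,pointer stand x',ex@(M[:2]-[.5743,-.0131]),ex@(P[:2]-[.5743,-.0131]))
    s=st(); print('now',slide(cam('wrist')), 'tcp sx',ex@(np.array(s['position'])[:2]-[.5743,-.0131]))
E
python3 slide.py
```

```text
w7 (684, array([0.0077, 0.0272, 0.0466]), np.float64(-0.04), np.float64(-0.0196))
w1 (485, array([0.0079, 0.0267, 0.046 ]), np.float64(-0.0393), np.float64(-0.0194))
mark,pointer stand x 0.03226679412993912 0.07461639861785074
t 35.65 p [ 0.5766 -0.0638  0.068 ] q [-0.303  0.683  1.668 -0.     0.789 -0.197] F [ 2.3  0.6 -2.1] op 0.0135
[[ 0.105  0.994  0.001]
 [ 0.994 -0.105 -0.   ]
 [-0.     0.001 -1.   ]]
now (1720, array([-0.0061,  0.0124,  0.032 ]), np.float64(-0.04), np.float64(-0.0188)) tcp sx 0.007586612010169973
```

Emit:
{"fn": "arm_command", "kwargs": {"steps": [[0, -0.008, 0, 0, 0, 0], [0, -0.018, 0, 0, 0, 0], [0, -0.028, 0, 0, 0, 0], [0, -0.038, 0, 0, 0, 0], [0, -0.038, 0, 0, 0, 0]]}}

```text
t: 36.33
position: [0.5371, -0.0596, 0.0679]
ee_rot: [[0.105, 0.994, -0.002], [0.994, -0.105, -0.0], [-0.0, -0.002, -1.0]]
contact_force: [0.3, 0.3, -0.3]
opening: 0.0135
finger_force: 30.0
```

```bash
python3 slide.py
```

```text
w7 (684, array([0.0077, 0.0272, 0.0466]), np.float64(-0.04), np.float64(-0.0196))
w1 (485, array([0.0079, 0.0267, 0.046 ]), np.float64(-0.0393), np.float64(-0.0194))
mark,pointer stand x 0.03226679412993912 0.07461639861785074
t 36.33 p [ 0.5371 -0.0596  0.0679] q [-3.170e-01  6.490e-01  1.768e+00 -1.000e-03  7.260e-01 -2.110e-01] F [ 0.3  0.3 -0.3] op 0.0135
[[ 0.105  0.994 -0.002]
 [ 0.994 -0.105 -0.   ]
 [-0.    -0.002 -1.   ]]
now (1692, array([-0.0459, -0.0274, -0.0077]), np.float64(-0.0398), np.float64(-0.0194)) tcp sx -0.032109875404770415
```

Emit:
{"fn": "arm_command", "kwargs": {"steps": [[0, 0, 0, 0, 0, 0], [0, 0.005, 0, 0, 0, 0], [0, 0.01, 0, 0, 0, 0], [0, 0.015, 0, 0, 0, 0], [0, 0.018, 0, 0, 0, 0]]}}

```text
t: 37.0
position: [0.5563, -0.0617, 0.0679]
ee_rot: [[0.105, 0.994, -0.001], [0.994, -0.105, -0.0], [-0.0, -0.001, -1.0]]
contact_force: [-4.0, 0.1, 5.3]
opening: 0.0138
finger_force: 30.0
```

Emit:
{"fn": "arm_command", "kwargs": {"steps": [[0, 0, 0, 0, 0, 0], [0, 0, 0, 0, 0, 0]]}}

```text
t: 37.25
position: [0.5569, -0.0618, 0.0679]
ee_rot: [[0.105, 0.994, 0.001], [0.994, -0.105, -0.0], [-0.0, 0.001, -1.0]]
contact_force: [-3.5, -0.4, 4.5]
opening: 0.0137
finger_force: 30.0
```

```bash
python3 slide.py|tail -5
```

```text
t 37.25 p [ 0.5569 -0.0618  0.0679] q [-0.31   0.666  1.72  -0.     0.755 -0.204] F [-3.5 -0.4  4.5] op 0.0137
[[ 0.105  0.994  0.001]
 [ 0.994 -0.105 -0.   ]
 [-0.     0.001 -1.   ]]
now (1692, array([-0.0361, -0.0162,  0.0023]), np.float64(-0.04), np.float64(-0.0194)) tcp sx -0.012163318820082671
```

Emit:
{"fn": "arm_command", "kwargs": {"steps": [[0, 0.0015, 0, 0, 0, 0], [0, 0.0015, 0, 0, 0, 0], [0, 0.0015, 0, 0, 0, 0], [0, 0.0015, 0, 0, 0, 0]]}}

```text
t: 37.8
position: [0.5586, -0.0619, 0.0679]
ee_rot: [[0.105, 0.994, 0.001], [0.994, -0.105, -0.0], [-0.0, 0.002, -1.0]]
contact_force: [-4.2, -0.0, 5.0]
opening: 0.0134
finger_force: 30.0
```

Emit:
{"fn": "arm_command", "kwargs": {"steps": [[0, 0, 0, 0, 0, 0], [0, 0, 0, 0, 0, 0], [0, 0, 0, 0, 0, 0], [0, 0, 0, 0, 0, 0], [0, 0, 0, 0, 0, 0]], "hand": -0.2}}

```text
t: 38.42
position: [0.5589, -0.062, 0.0679]
ee_rot: [[0.105, 0.994, 0.002], [0.994, -0.105, -0.001], [-0.0, 0.002, -1.0]]
contact_force: [0.4, -0.4, -1.6]
opening: 0.0345
finger_force: 0.0
```

Emit:
{"fn": "arm_command", "kwargs": {"steps": [[0, 0, -0.03, 0, 0, 0], [0, 0, -0.07, 0, 0, 0], [0, 0, -0.1, 0, 0, 0], [-0.03, 0.02, -0.1, 0, 0, 0], [-0.06, 0.035, -0.1, 0, 0, 0]]}}

```text
t: 39.05
position: [0.588, -0.1258, 0.169]
ee_rot: [[0.104, 0.995, 0.004], [0.995, -0.104, -0.001], [-0.001, 0.004, -1.0]]
contact_force: [0.3, -0.2, -0.5]
opening: 0.0348
finger_force: 0.0
```

Emit:
{"fn": "arm_command", "kwargs": {"steps": [[-0.03, 0, 0, 0, 0, 0], [-0.045, 0, 0, 0, 0, 0], [-0.045, 0, 0, 0, 0, 0], [-0.045, 0, 0, 0, 0, 0]]}}

```text
t: 39.55
position: [0.582, -0.1689, 0.1679]
ee_rot: [[0.105, 0.994, 0.001], [0.994, -0.105, 0.0], [0.0, 0.001, -1.0]]
contact_force: [-0.6, -0.5, 0.8]
opening: 0.0347
finger_force: 0.0
```

```bash
python3 - <<'E'
from slide import *
st();c=cam('wrist');np.savez('w8.npz',**c);print(slide(c));W=wworld(c);v,u=[int(k) for k in np.array(np.unravel_index(np.nanargmin(np.linalg.norm(W-np.array([.595,-.124,.029]),axis=-1)),(400,640)))];print(u,v)
save(c,'w8.png',(u-60,v-55,u+60,v+35),6)
E
```

```text
t 39.55 p [ 0.582  -0.1689  0.1679] q [-4.670e-01  5.670e-01  1.536e+00  1.000e-03  1.038e+00 -3.630e-01] F [-0.6 -0.5  0.8] op 0.0347
[[ 0.105  0.994  0.001]
 [ 0.994 -0.105  0.   ]
 [ 0.     0.001 -1.   ]]
(652, array([-0.0345, -0.0139,  0.0046]), np.float64(-0.0391), np.float64(-0.0202))
328 142
```

View pics/w8.png

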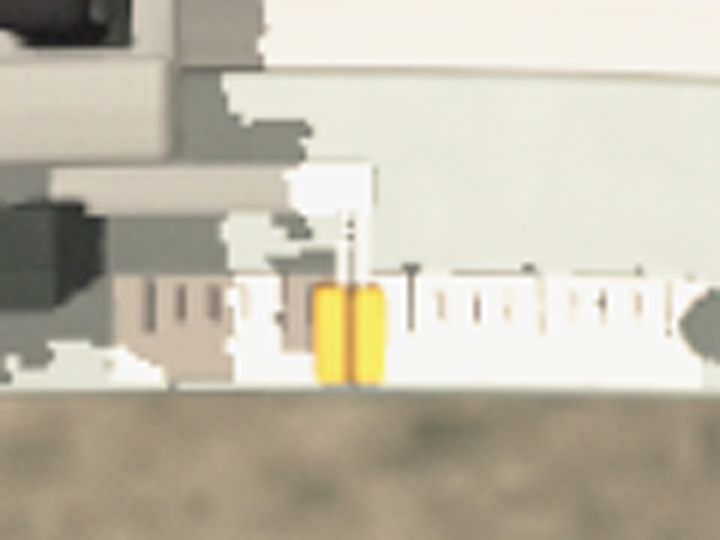

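The pointer line (349,235) meets the index line (350,335). One numeric check of the stack and plate, then I hand it in.

```bash
python3 -c "
from rings import *
d=np.hypot(W[...,0]-.581,W[...,1]-.0516);p=W[(d<.04)&(W[...,2]>.025)]
print(np.histogram(p[:,2],bins=[.02,.06,.08,.085,.095,.1,.108,.12]))
q=p[(p[:,2]>.084)&(p[:,2]<.094)];print('flange',(q.min(0)+q.max(0))/2)
q=sel((400,180,480,230),.09,.16);print('plate',q[:,2].max())
print(st()['dq']); print(r.job_done())"
```

```text
(array([  1,   2,  11, 213,  12, 122,  18]), array([0.02 , 0.06 , 0.08 , 0.085, 0.095, 0.1  , 0.108, 0.12 ]))
flange [0.57951759 0.05007524 0.08897956]
plate 0.1232531099160398
t 39.65 p [ 0.5822 -0.1688  0.168 ] q [-4.670e-01  5.670e-01  1.536e+00  1.000e-03  1.038e+00 -3.630e-01] F [ 0.1  0.3 -0.7] op 0.0349
[[ 0.104  0.995  0.002]
 [ 0.995 -0.104 -0.   ]
 [ 0.     0.002 -1.   ]]
[ 0.00027063  0.00086972 -0.00118276 -0.00265503 -0.00099128 -0.00194913]
the job is handed in; nothing more can be done
None
```

I handed the job in at 39.7 s (no verdict was returned): the plate stands in the rack, the long and mid sleeves (no short one was there) and the collar are on the spindle, and the pointer was pushed away from the robot onto the line.

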